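# Shock-test a batch of transport loggers and read them out

### The job

Check this batch of transport shock loggers: set every logger on the table upright on a round pad of the shock bench, one to a pad, then draw the black striker knob up until the sear holds it, let go, and press the red trip so that the striker fires onto the plate with all the loggers in place. Then take the reader wand off its hook and touch its sprung brass tip gently for about half a second to the steel button of each logger, in the order red, yellow, green, blue (some colours may be missing), and hang the wand back on the hook by its bail. Leave the loggers on their pads, the striker down, and the other things on the bench where they are.

Things in the scene. Friction and masses are not known exactly. Their poses are not given: they have to be found in the camera images.
- shock_bench: grey shock bench, fixed (place and yaw vary), base 255 x 320 mm; origin on the worktop below it, x away from the robot at yaw 0, y left. Aluminium plate on rubber mounts: top at z = 39 mm, x -110 to 96, y -146 to 146 mm, with a lip 8 mm high round its near, left and right edges; four pads in a row at x = -60 mm; behind, at x = 70 mm, the striker column, 60 mm wide, arms up to z = 202 mm
- pad_1 (a point): centre of round grey pad 1 on the plate (pads are 41 mm in diameter, flush with the plate, 64 mm apart along the shock bench's y; 1 is the leftmost, 4 the rightmost); z is up
- pad_2 (a point): centre of round grey pad 2 on the plate (pads are 41 mm in diameter, flush with the plate, 64 mm apart along the shock bench's y; 1 is the leftmost, 4 the rightmost); z is up
- pad_3 (a point): centre of round grey pad 3 on the plate (pads are 41 mm in diameter, flush with the plate, 64 mm apart along the shock bench's y; 1 is the leftmost, 4 the rightmost); z is up
- pad_4 (a point): centre of round grey pad 4 on the plate (pads are 41 mm in diameter, flush with the plate, 64 mm apart along the shock bench's y; 1 is the leftmost, 4 the rightmost); z is up
- logger_red_mid (a point): middle of the red shock logger, an upright puck 40 mm in diameter and 29 mm high with a red band and 1 black dot on top, 60 g; this point is 14.5 mm above its underside; z is its axis. A steel contact button, 16 mm in diameter, stands 2 mm proud in the middle of its top; the button's top is 16.5 mm above this point. May be absent
- logger_yellow_mid (a point): middle of the yellow shock logger, an upright puck 40 mm in diameter and 29 mm high with a yellow band and 2 black dots on top, 60 g; this point is 14.5 mm above its underside; z is its axis. A steel contact button, 16 mm in diameter, stands 2 mm proud in the middle of its top; the button's top is 16.5 mm above this point. May be absent
- logger_green_mid (a point): middle of the green shock logger, an upright puck 40 mm in diameter and 29 mm high with a green band and 3 black dots on top, 60 g; this point is 14.5 mm above its underside; z is its axis. A steel contact button, 16 mm in diameter, stands 2 mm proud in the middle of its top; the button's top is 16.5 mm above this point. May be absent
- logger_blue_mid (a point): middle of the blue shock logger, an upright puck 40 mm in diameter and 29 mm high with a blue band and 4 black dots on top, 60 g; this point is 14.5 mm above its underside; z is its axis. A steel contact button, 16 mm in diameter, stands 2 mm proud in the middle of its top; the button's top is 16.5 mm above this point. May be absent
- striker_knob (a point): middle of the black striker knob, an upright cylinder 26 mm in diameter, from 15 mm below to 15 mm above this point; it moves straight up and down with the striker; below it is a 12 mm rod out of the column's upper arm (12 mm clear below the knob when the striker is down)
- striker (a joint): height of the striker above its rest on the plate, m: 0 down, about 0.030 held by the sear, stop at 0.036. The spring pulls it down with 5 N at rest and 14 N when drawn (about 15 N to draw it past the sear). Lift it to 0.032 or more and the sear snaps in below its collar; when let go it settles at 0.030
- trip_pad (a point): middle of the top face of the red thumb pad of the trip lever, 24 x 26 mm, about 129 mm up, 74 mm to the left of the striker axis (shock bench's y). Pressed down it swings about its pin 54 mm nearer the striker and draws the sear out
- trip (a joint): angle of the trip lever, rad: 0 at rest, sprung back, stop at 0.40 (pad some 20 mm down). With the striker held, it takes about 5 N on the pad and fires by 0.20 (pad some 11 mm down)
- reader_stand: white reader stand, fixed (place and yaw vary), base 110 x 100 x 31 mm with a 12 mm steel post (200 mm high, 50 mm behind its origin) from which an 8 mm round hook arm points towards the robot; origin on the bench top, x away from the robot at yaw 0
- hook_seat (a point): point on the upper side of the level hook arm, 194 mm up, where the wand's bail hangs; axes as the stand's (x from the hook's tip towards the post). The level part reaches 40 mm to -x of this point and ends there in an upturned tip, 49 mm out to -x and rising to 13 mm above this point; the post is 55 mm to +x
- wand_grip (a point): middle of the black handle of the reader wand, 75 x 22 x 25 mm (along the wand's x, y, z), where it can be gripped across its 22 mm. The wand (100 g, 158 mm long) is a level bar along x with a blue nose pointing down at its +x end; its z points up as it hangs. It starts hanging from the hook, across it (its x along the hook_seat's y)
- wand_eye (a point): middle of the opening of the steel bail on top of the wand, 77 mm in front (+x) of wand_grip and 27 mm above it; the opening looks along the wand's y, is 40 mm long (x) and 36 mm high; its crown is slightly arched (underside 23 mm above this point), so that the hung wand has this point 23 mm below hook_seat and is balanced level there
- wand_point (a point): the rounded end of the wand's brass tip (8 mm in diameter), on the underside of the nose, 116 mm in front (+x) of wand_grip and 54 mm below it when sprung out. It springs in up to 10 mm (0.8 N at first, 200 N/m)
- bottle_cap_white: slim bottle with a white cap, 42 mm in diameter, 172 mm high, behind the loggers, bystander
- tape_roll: green roll of tape, 61 mm in diameter, 19 mm high, bystander
- pipette_stand: tall fixed pipette stand behind the loggers and right of the shock bench, 376 mm high, its arms (300 mm up) and pipettes reach 100 mm from its upright axis; keep the arm clear of it by passing in front (x below 0.47)
- tablet: fixed dark screen to the right, behind the reader stand; its front is at x = 0.575, from z = 0.26 up, y -0.44 to -0.22; keep clear
- flask_small: conical flask 68 mm in diameter, 109 mm high, bystander

How it is judged:
On the way, in this order (a step that is already met when the one before it is completed fails the run):
1. every logger stands on a pad of the plate, let go, the striker down ((horizontal distance between logger_red_mid and pad_1 below 0.012 m or horizontal distance between logger_red_mid and pad_2 below 0.012 m or horizontal distance between logger_red_mid and pad_3 below 0.012 m or horizontal distance between logger_red_mid and pad_4 below 0.012 m) and height (world z) of logger_red_mid between 0.049 and 0.058 m and angle between each of logger_red_mid, logger_yellow_mid, logger_green_mid, logger_blue_mid's own z axis and vertical below 0.12 rad and (horizontal distance between logger_yellow_mid and pad_1 below 0.012 m or horizontal distance between logger_yellow_mid and pad_2 below 0.012 m or horizontal distance between logger_yellow_mid and pad_3 below 0.012 m or horizontal distance between logger_yellow_mid and pad_4 below 0.012 m) and height (world z) of logger_yellow_mid between 0.049 and 0.058 m and (horizontal distance between logger_green_mid and pad_1 below 0.012 m or horizontal distance between logger_green_mid and pad_2 below 0.012 m or horizontal distance between logger_green_mid and pad_3 below 0.012 m or horizontal distance between logger_green_mid and pad_4 below 0.012 m) and height (world z) of logger_green_mid between 0.049 and 0.058 m and (horizontal distance between logger_blue_mid and pad_1 below 0.012 m or horizontal distance between logger_blue_mid and pad_2 below 0.012 m or horizontal distance between logger_blue_mid and pad_3 below 0.012 m or horizontal distance between logger_blue_mid and pad_4 below 0.012 m) and height (world z) of logger_blue_mid between 0.049 and 0.058 m and contact force between the fingers and logger_red below 0.2 N and contact force between the fingers and logger_yellow below 0.2 N and contact force between the fingers and logger_green below 0.2 N and contact force between the fingers and logger_blue below 0.2 N and value of joint striker below 0.004 m), for 0.2 s.
2. the striker is drawn and held by the sear alone (value of joint striker above 0.027 m and contact force between the fingers and striker below 0.3 N), for 0.3 s.
3. the sear is tripped and the striker fires freely with every logger on a pad (velocity of joint striker below -0.5 m/s and contact force between the fingers and striker below 0.3 N and (horizontal distance between logger_red_mid and pad_1 below 0.012 m or horizontal distance between logger_red_mid and pad_2 below 0.012 m or horizontal distance between logger_red_mid and pad_3 below 0.012 m or horizontal distance between logger_red_mid and pad_4 below 0.012 m) and height (world z) of logger_red_mid between 0.049 and 0.058 m and angle between each of logger_red_mid, logger_yellow_mid, logger_green_mid, logger_blue_mid's own z axis and vertical below 0.12 rad and (horizontal distance between logger_yellow_mid and pad_1 below 0.012 m or horizontal distance between logger_yellow_mid and pad_2 below 0.012 m or horizontal distance between logger_yellow_mid and pad_3 below 0.012 m or horizontal distance between logger_yellow_mid and pad_4 below 0.012 m) and height (world z) of logger_yellow_mid between 0.049 and 0.058 m and (horizontal distance between logger_green_mid and pad_1 below 0.012 m or horizontal distance between logger_green_mid and pad_2 below 0.012 m or horizontal distance between logger_green_mid and pad_3 below 0.012 m or horizontal distance between logger_green_mid and pad_4 below 0.012 m) and height (world z) of logger_green_mid between 0.049 and 0.058 m and (horizontal distance between logger_blue_mid and pad_1 below 0.012 m or horizontal distance between logger_blue_mid and pad_2 below 0.012 m or horizontal distance between logger_blue_mid and pad_3 below 0.012 m or horizontal distance between logger_blue_mid and pad_4 below 0.012 m) and height (world z) of logger_blue_mid between 0.049 and 0.058 m).
4. the wand's tip touches the red logger's button (horizontal distance between wand_point and logger_red_mid below 0.008 m and z of wand_point in the frame of logger_red_mid above 0.012 m and contact force between wand and logger_red above 0.4 N), for 0.3 s.
5. the wand's tip touches the yellow logger's button (horizontal distance between wand_point and logger_yellow_mid below 0.008 m and z of wand_point in the frame of logger_yellow_mid above 0.012 m and contact force between wand and logger_yellow above 0.4 N), for 0.3 s.
6. the wand's tip touches the green logger's button (horizontal distance between wand_point and logger_green_mid below 0.008 m and z of wand_point in the frame of logger_green_mid above 0.012 m and contact force between wand and logger_green above 0.4 N), for 0.3 s.
7. the wand's tip touches the blue logger's button (horizontal distance between wand_point and logger_blue_mid below 0.008 m and z of wand_point in the frame of logger_blue_mid above 0.012 m and contact force between wand and logger_blue above 0.4 N), for 0.3 s.
At the end, for the whole second after the job is handed in: The wand hangs at rest on the level part of the hook by its bail (the opening's middle within 20 mm sideways of the hook arm and 14 to 32 mm below the seat point), every logger stands upright on a pad (centre within 12 mm of the pad's), and the striker is down with the trip at rest ((horizontal distance between logger_red_mid and pad_1 below 0.012 m or horizontal distance between logger_red_mid and pad_2 below 0.012 m or horizontal distance between logger_red_mid and pad_3 below 0.012 m or horizontal distance between logger_red_mid and pad_4 below 0.012 m) and height (world z) of logger_red_mid between 0.049 and 0.058 m and angle between each of logger_red_mid, logger_yellow_mid, logger_green_mid, logger_blue_mid's own z axis and vertical below 0.12 rad and (horizontal distance between logger_yellow_mid and pad_1 below 0.012 m or horizontal distance between logger_yellow_mid and pad_2 below 0.012 m or horizontal distance between logger_yellow_mid and pad_3 below 0.012 m or horizontal distance between logger_yellow_mid and pad_4 below 0.012 m) and height (world z) of logger_yellow_mid between 0.049 and 0.058 m and (horizontal distance between logger_green_mid and pad_1 below 0.012 m or horizontal distance between logger_green_mid and pad_2 below 0.012 m or horizontal distance between logger_green_mid and pad_3 below 0.012 m or horizontal distance between logger_green_mid and pad_4 below 0.012 m) and height (world z) of logger_green_mid between 0.049 and 0.058 m and (horizontal distance between logger_blue_mid and pad_1 below 0.012 m or horizontal distance between logger_blue_mid and pad_2 below 0.012 m or horizontal distance between logger_blue_mid and pad_3 below 0.012 m or horizontal distance between logger_blue_mid and pad_4 below 0.012 m) and height (world z) of logger_blue_mid between 0.049 and 0.058 m and x of wand_eye in the frame of hook_seat between -0.04 and 0.025 m and y of wand_eye in the frame of hook_seat between -0.02 and 0.02 m and z of wand_eye in the frame of hook_seat between -0.032 and -0.014 m and contact force between wand and reader_stand above 0.3 N and linear speed of wand below 0.08 m/s and value of joint striker below 0.004 m and value of joint trip below 0.05 rad); the robot touches nothing.
It fails at once if a logger is pressed with more than 15 N by the wand (contact force between wand and logger_red above 15 N or contact force between wand and logger_yellow above 15 N or contact force between wand and logger_green above 15 N or contact force between wand and logger_blue above 15 N).
It fails at once if the bottle with the white cap is shifted by more than 30 mm (distance of bottle_cap_white from where it was at the start of the episode above 0.03 m).
It fails at once if the roll of tape is shifted by more than 30 mm (distance of tape_roll from where it was at the start of the episode above 0.03 m).
It fails at once if the conical flask is shifted by more than 30 mm (distance of flask_small from where it was at the start of the episode above 0.03 m).
Of logger_red, logger_yellow, logger_green, logger_blue only 2 to 4 are there at a start; the rules pass over those that are not, and their reading is None.
At some moment in a run one of logger_red, logger_yellow, logger_green, logger_blue may be knocked a few centimetres aside while the robot is not near it.
It also fails if it takes over 210 s, if anything falls off the work surface, if the arm or the gripper's body presses on something with over 40 N, if the wrist force passes 120 N, or if a joint passes its speed limit or range.

### The arm

A 6-joint arm with a two-finger parallel gripper is mounted at the origin on a cart in front of the work surface, level with it; the furniture and walls round the work are solid. World frame = base frame: x ahead of the robot, y to its left, z up, the work surface at z = 0. Lengths are in m, angles in rad, forces in N, time in s.
With the tool pointing down it reaches from about 0.275 to 0.975 m from the base axis. Payload 8.4 kg.
Tool frame: the origin (TCP) lies midway between the tips of the shut fingers; the grasp point (between the pads) lies 19 mm behind it; z points along the fingers, y is the line along which they close (so a half turn about z gives the same grasp; the last joint's range is limited). The gripper opens to 92 mm and grips with 3 to 60 N. Pads are 20 mm wide; open, the fingers measure 128 mm over their backs; the gripper's body (75 mm by 189 mm) begins 69 mm behind the grasp point.
Start: joints at [1.119, 0.353, 1.633, -0, 1.155, -0.002], TCP at [0.272, 0.563, 0.215] pointing down, gripper open.
Joint ranges: [-2.63, 2.63], [-0.92, 2.1], [0.06, 2.66], [-1.3, 4.44], [0, 2.69], [-3.02, 3.02]. Speed limits (rad/s): [2.22, 2.22, 2.79, 3.14, 3.14, 3.14].

### API

Orientations are given as a unit quaternion [w, x, y, z].
In Python, from workcell import * gives the robot as it stands. The module is installed in compiled form; this text tells all that it offers.
- The arm moves only by the tool step_arm, never from a script. Its argument "series" is a list of rows, each an object of numbers: "rx", "ry", "rz": the turn, a rotation vector about the world's x, y, z in units of 8 degrees (1.0 is 8 degrees); "tx", "ty", "tz": the shift along the world's x, y, z in units of 40 mm (1.0 is 40 mm); "fingers": the gripper's target within -1 to 1 (shut at 1, half-way at 0, fully open at -1). A call has 1 to 8 rows; each row is the pose to reach, as a shift and turn from the pose commanded when the call began; what a row does not reach only later rows make up. A row lasts 1/8 s, in which the tool goes at most 62.5 mm and 10.7 degrees, less where a joint would pass 70% of its speed; a pose out of reach is approached as far as the arm can. A call with a gripper value outside its range is refused whole. The fingers move at their own pace and stop on an object; "grip_force" is the grip in N (left out, the last holds). Time passes only in rows, so rows that repeat a pose let the fingers close. It gives the time, the measured TCP pose, the force, the opening and the grip force at its end, in the units of the state.
- sense(): the state, without advancing time (a new reading comes with each control period).
- snapshot(name): name is "scene" or "top" or "wrist"; returns a dict with "frame" (480x640x3 uint8, blue, green, red), "intrinsics" (3x3 intrinsics, pixels), "k1" (the pictures are not rectified: a ray, as slopes to the right and down, at radius r is drawn at 1 + k1 r^2 times it, then the intrinsics apply), "camera_from_world" (4x4, takes a point from world to camera coordinates). Camera axes: x right, y up, looking along -z (the intrinsics and any distortion apply to the point x, -y, -z); pixel columns grow to the right and rows downward; lengths in m; the calibration is good to about 2 mm. A picture is of the moment at which its call begins. There is no depth.
- finish_job(): hands the job in; it is judged then, once.
The state is a dict: "time": time; "qpos": joint angles; "joint_velocities": joint speeds; "effort": joint torques, N m; "tool_pos": TCP position; "tool_rot": TCP orientation; "contact_force": force on the tool from outside, world axes, zero at the start; "wrist_torque": the same for the moment, N m; "gripper_width": finger opening in m; "gripper_force": force on a finger pad.
Only numpy, scipy, OpenCV 4.12 (cv2) and the standard library are available. Lean on these libraries where they do the work, as an engineer would, in place of code of your own. Each camera call takes 0.05 s, during which the arm holds its last target. There are 200 camera calls.

## Working session

There is one attempt and no reset: what is moved stays moved. The work goes in short steps, Python scripts to look and compute and a tool call to move; the robot and the scene stay as the last step left them, time stands still between calls to the robot, and variables do not carry over. Pictures are saved under pics/ and viewed, at most 14 in all, crops included, and the job is handed in when it is done.

Besides the shell and the picture viewer there is one more tool, called after ">>>" as name(argument=value, ...), one argument or row to a line, values as JSON. step_arm: Moves the arm, as the interface text tells. Its arguments: {"type":"object","properties":{"series":{"type":"array"},"grip_force":{"type":"number"}},"required":["series"]}

```bash
mkdir -p pics
cat > h.py <<'E'
from workcell import *
import numpy as np, cv2
def snap(n,fn=None):
    s=snapshot(n)
    if fn: cv2.imwrite('pics/'+fn,s['frame'])
    return s
def proj(s,p):
    T=s['camera_from_world'];c=T[:3,:3]@np.array(p,float)+T[:3,3]
    u=np.array([c[0],-c[1]])/-c[2];u=u*(1+s['k1']*(u@u));K=s['intrinsics']
    return (K@[u[0],u[1],1])[:2]
def ray(s,px):
    K=s['intrinsics'];d=np.linalg.inv(K)@[px[0],px[1],1];d=d[:2];u=d.copy()
    for _ in range(20):u=d/(1+s['k1']*(u@u))
    T=s['camera_from_world'];R=T[:3,:3]
    return -R.T@T[:3,3],R.T@np.array([u[0],-u[1],-1])
def onz(s,px,z):
    o,v=ray(s,px);return o+v*(z-o[2])/v[2]
def tri(l):
    A=0;b=0
    for s,px in l:
        o,v=ray(s,px);v=v/np.linalg.norm(v);M=np.eye(3)-np.outer(v,v);A=A+M;b=b+M@o
    return np.linalg.solve(A,b)
E
python3 -c "
from h import *
for n in ['scene','top']:
    s=snap(n,n+'0.png');print(n,s['k1'],s['intrinsics'],np.linalg.inv(s['camera_from_world']).round(3))
print(sense())"
```

```text
scene -0.046323142711368843 [[528.46940392   0.         320.38971137]
 [  0.         528.46940392 244.63141345]
 [  0.           0.           1.        ]] [[ 0.868  0.2   -0.455 -0.063]
 [-0.497  0.358 -0.79  -0.95 ]
 [ 0.005  0.912  0.41   0.699]
 [ 0.     0.     0.     1.   ]]
top -0.11905183831277834 [[466.93006058   0.         322.35931578]
 [  0.         466.93006058 236.82458381]
 [  0.           0.           1.        ]] [[-0.014  0.994 -0.112  0.36 ]
 [-1.    -0.016 -0.015  0.115]
 [-0.016  0.112  0.994  1.616]
 [ 0.     0.     0.     1.   ]]
{'time': 0.1, 'qpos': array([ 1.11860063e+00,  3.53604418e-01,  1.63404603e+00,  3.58709960e-06,
        1.15522768e+00, -2.41440284e-03]), 'joint_velocities': array([-0.0004923 , -0.00138764, -0.00356618, -0.001093  , -0.00064082,
        0.00086654]), 'effort': array([-9.47813714e-04, -5.94903409e+01, -3.34935057e+01,  6.98642386e-02,
        1.84785028e-02, -7.06354808e-05]), 'tool_pos': array([0.27153999, 0.56242907, 0.21392871]), 'tool_rot': array([-1.46441505e-04,  2.23000426e-01,  9.74818135e-01, -6.25837569e-04]), 'contact_force': array([ 0.29183173,  1.69924158, -0.44118449]), 'wrist_torque': array([ 0.03271345, -0.01184336, -0.00920188]), 'gripper_force': 0.0, 'gripper_width': 0.09190670654857662}
```

View pics/scene0.png

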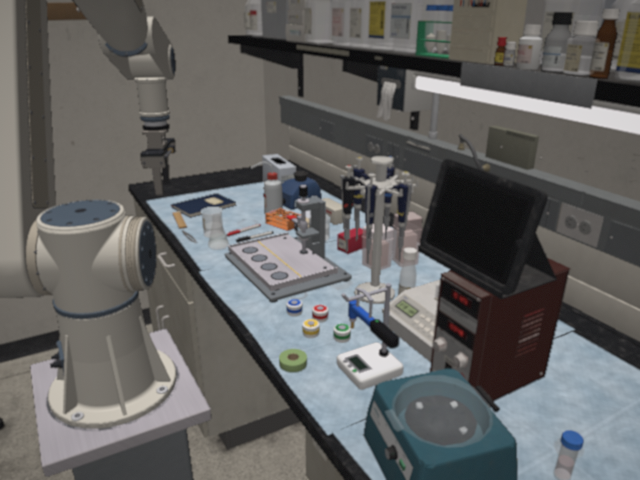

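View pics/top0.png

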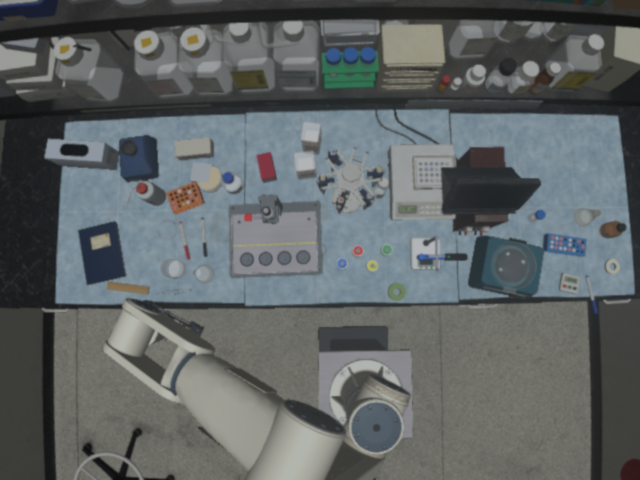

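Top view: red (358,251), yellow (372,266), green (387,250) and blue (342,264) loggers; pads at about (246..303,258); red trip (248,217); wand (440,257), with the handle to the right (−y).

```bash
cat > m.py <<'E'
from h import *
def comps(mask,lo,hi):
    n,l,st,c=cv2.connectedComponentsWithStats(mask.astype(np.uint8))
    return [(c[i],st[i,4],st[i,2:4]) for i in range(1,n) if lo<=st[i,4]<=hi]
def loggers(s,roi,z=0.02,lo=15,hi=3000):
    f=cv2.cvtColor(s['frame'],cv2.COLOR_BGR2HSV);x0,y0,x1,y1=roi
    h,sa,v=[f[y0:y1,x0:x1,i].astype(int) for i in range(3)]
    out={}
    for n,m in dict(red=(h<8)|(h>172),yellow=(h>18)&(h<35),green=(h>50)&(h<85),blue=(h>105)&(h<130)).items():
        for c,a,w in comps(m&(sa>110)&(v>60),lo,hi):
            out.setdefault(n,[]).append((np.round(c+[x0,y0],1).tolist(),int(a),w.tolist(),onz(s,c+[x0,y0],z).round(4).tolist()))
    return out
E
python3 -c "
from m import *
s=snap('top')
for k,v in loggers(s,(330,240,400,280),.027,8).items():print(k,v)
g=cv2.cvtColor(s['frame'],cv2.COLOR_BGR2GRAY)
for c,a,w in comps(g[247:270,235:315]<95,60,400):print('pad',c+[235,247],a,w,onz(s,c+[235,247],.039).round(4))
c=s['frame'][190:310,220:480];cv2.imwrite('pics/c.png',cv2.resize(c,None,fx=3,fy=3,interpolation=cv2.INTER_CUBIC))
t=snap('scene');c=t['frame'][170:390,210:430];cv2.imwrite('pics/d.png',cv2.resize(c,None,fx=2.7,fy=2.7,interpolation=cv2.INTER_CUBIC))
"
```

```text
red [([357.5, 250.4], 33, [8, 8], [0.4908, 0.0189, 0.027])]
yellow [([371.8, 265.4], 21, [7, 8], [0.4387, -0.0286, 0.027])]
blue [([341.3, 262.8], 35, [8, 8], [0.4494, 0.0749, 0.027])]
```

View pics/c.png

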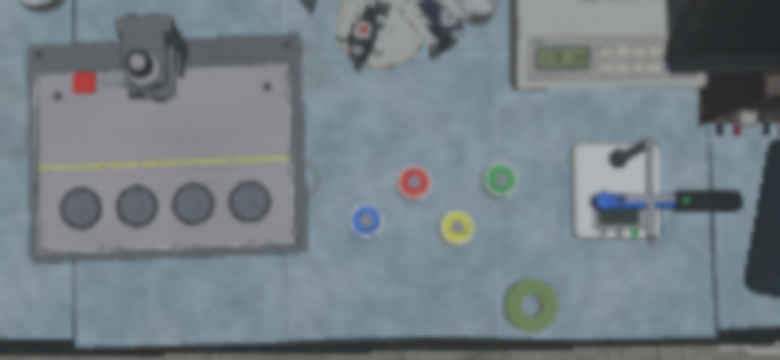

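View pics/d.png

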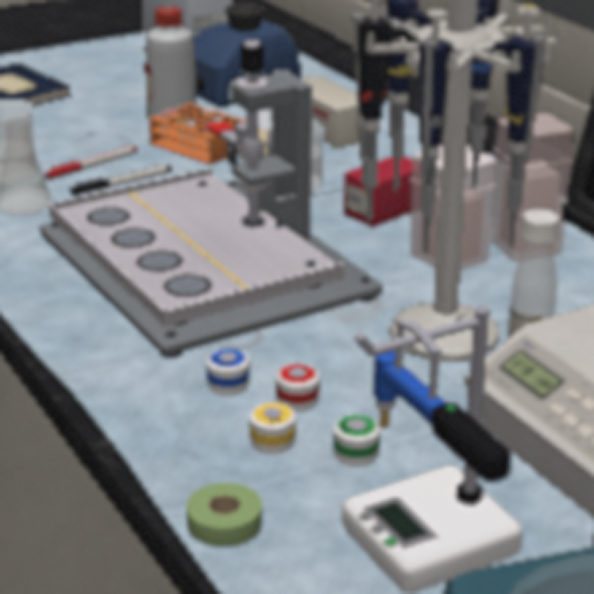

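Enlarged top: pads at crop (81,208), (137,206), (193,203), (249,201); knob (138,62), trip (85,83); hook arm runs (653,143)–(650,243), wand crosses at (650,201). The scene crop confirms four loggers and the knob at (252,57).

```bash
python3 -c "
from m import *
s=snap('top');t=snap('scene')
U=lambda x,y:((x+.5)/3-.5+220,(y+.5)/3-.5+190)
V=lambda x,y:((x+.5)/2.7-.5+210,(y+.5)/2.7-.5+170)
g=cv2.cvtColor(s['frame'],cv2.COLOR_BGR2GRAY)
r=g[245:272,236:316];print(np.percentile(r,[5,20,50,80]))
for th in (90,100,108,115):
  for c,a,w in comps(r<th,60,400):print('pad',th,c+[236,245],a,w,onz(s,c+[236,245],.039).round(4))
P=[onz(s,U(*p),.039) for p in [(81,208),(137,206),(193,203),(249,201)]];print(np.round(P,4))
P=[onz(t,V(*p),.039) for p in [(108,216),(133,238),(160,261),(187,286)]];print('sc',np.round(P,4))
print('knob',onz(s,U(138,62),.244),tri([(s,U(138,62)),(t,V(252,45))]))
print('trip',onz(s,U(85,83),.129))
print('hook tip/seat/post',onz(s,U(650,243),.207),onz(s,U(650,201),.194),onz(s,U(653,143),.2))
print('handle ends',[onz(s,U(*p),.156) for p in[(675,201),(742,201)]])
print('nose',onz(s,U(603,201),.16), 'nose scene brass', )
print('logg', {n:onz(s,U(*p),.031).round(4) for n,p in dict(r=(414,182),y=(457,227),g=(500,179),b=(366,220)).items()})
print('logg sc', {n:onz(t,V(*p),.031).round(4) for n,p in dict(r=(298,370),y=(273,411),g=(357,423),b=(229,355)).items()})
print(onz(s,U(530,305),.019))
"
```

```text
[ 90. 100. 136. 140.]
pad 100 [265.36734694 258.59183673] 98 [14 14] [0.4666 0.3326 0.039 ]
pad 100 [284.24210526 257.72631579] 95 [13 14] [0.4686 0.2683 0.039 ]
pad 100 [302.96808511 257.22340426] 94 [14 13] [0.4694 0.2047 0.039 ]
pad 100 [246.81372549 259.18627451] 102 [14 13] [0.4654 0.3961 0.039 ]
pad 108 [302.61392405 256.82911392] 158 [14 14] [0.4708 0.2059 0.039 ]
pad 108 [246.53164557 259.08227848] 158 [14 15] [0.4658 0.3971 0.039 ]
pad 108 [265.20512821 258.42948718] 156 [14 14] [0.4672 0.3332 0.039 ]
pad 108 [283.95652174 257.50931677] 161 [15 14] [0.4694 0.2693 0.039 ]
pad 115 [302.73214286 256.66666667] 168 [15 14] [0.4713 0.2055 0.039 ]
pad 115 [246.53939394 259.01818182] 165 [14 15] [0.466  0.3971 0.039 ]
pad 115 [265.30487805 258.29268293] 164 [14 15] [0.4676 0.3328 0.039 ]
pad 115 [283.98181818 257.46060606] 165 [15 14] [0.4696 0.2692 0.039 ]
[[0.4661 0.3966 0.039 ]
 [0.4675 0.3327 0.039 ]
 [0.47   0.2691 0.039 ]
 [0.4713 0.2057 0.039 ]]
sc [[0.4676 0.3933 0.039 ]
 [0.469  0.3282 0.039 ]
 [0.4711 0.2642 0.039 ]
 [0.4712 0.2003 0.039 ]]
knob [0.59713245 0.30340594 0.244     ] [0.59936045 0.30303984 0.24089324]
trip [0.59509308 0.37675838 0.129     ]
hook tip/seat/post [ 0.41053636 -0.20767312  0.207     ] [ 0.45380478 -0.21227188  0.194     ] [ 0.51263063 -0.21636025  0.2       ]
handle ends [array([ 0.45584231, -0.24752206,  0.156     ]), array([ 0.45455176, -0.31896483,  0.156     ])]
nose [ 0.45691023 -0.17058418  0.16      ] nose scene brass
logg {'r': array([0.4906, 0.0186, 0.031 ]), 'y': array([ 0.4388, -0.0289,  0.031 ]), 'g': array([ 0.4925, -0.0792,  0.031 ]), 'b': array([0.4484, 0.0739, 0.031 ])}
logg sc {'r': array([0.4939, 0.0169, 0.031 ]), 'y': array([ 0.4411, -0.032 ,  0.031 ]), 'g': array([ 0.4943, -0.0835,  0.031 ]), 'b': array([0.4517, 0.0713, 0.031 ])}
[ 0.34944366 -0.11092484  0.019     ]
```

```bash
python3 -c "
from m import *
s=snap('top');t=snap('scene')
for z in (.3,.376): print([onz(s,p,z).round(3) for p in [(352,170),(337,207),(350,212),(378,205),(320,183),(388,180)]])
print('base', onz(t,(210+448/2.7,170+335/2.7),.02))
w=snap('wrist','w0.png');print(np.linalg.inv(w['camera_from_world']).round(3))
"
```

```text
[array([0.701, 0.046, 0.3  ]), array([0.594, 0.091, 0.3  ]), array([0.578, 0.054, 0.3  ]), array([ 0.598, -0.026,  0.3  ]), array([0.665, 0.139, 0.3  ]), array([ 0.67 , -0.057,  0.3  ])]
[array([0.682, 0.05 , 0.376]), array([0.58 , 0.093, 0.376]), array([0.566, 0.058, 0.376]), array([ 0.584, -0.018,  0.376]), array([0.647, 0.137, 0.376]), array([ 0.652, -0.047,  0.376])]
base [0.66123739 0.01679896 0.02      ]
[[ 0.436 -0.873 -0.218  0.211]
 [ 0.9    0.423  0.105  0.594]
 [ 0.    -0.242  0.97   0.386]
 [ 0.     0.     0.     1.   ]]
```

View pics/w0.png

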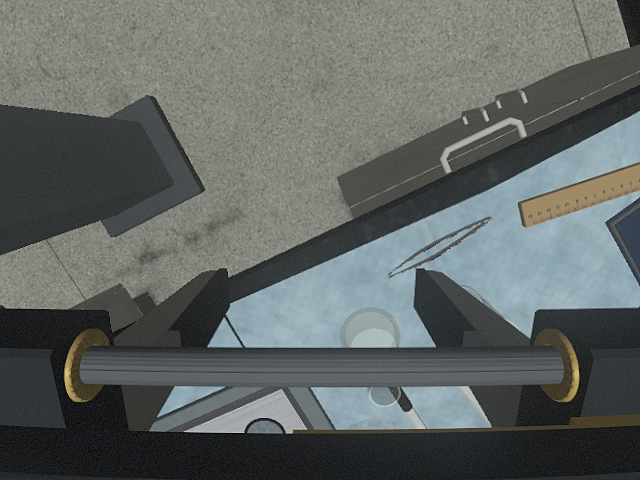

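Wrist view: fingers and the gripper's wide body lie along the closing axis; camera sits behind, bench corner visible at the bottom. Going to blue first.

>>> step_arm(
  series=[
    {"tx":4.45,"ty":-12.25,"fingers":-0.3},
    {"tx":4.45,"ty":-12.25,"fingers":-0.3},
    {"tx":4.45,"ty":-12.25,"fingers":-0.3},
    {"tx":4.45,"ty":-12.25,"fingers":-0.3},
    {"tx":4.45,"ty":-12.25,"fingers":-0.3},
    {"tx":4.45,"ty":-12.25,"fingers":-0.3},
    {"tx":4.45,"ty":-12.25,"fingers":-0.3},
    {"tx":4.45,"ty":-12.25,"fingers":-0.3},
  ],
  grip_force=15,
)

```text
invalid input
```

>>> step_arm(
  series=[
    {"tx":0.4,"ty":-1.2,"tz":-1},
    {"tx":0.4,"ty":-1.2,"tz":-1},
    {"tx":0.4,"ty":-1.2,"tz":-1},
    {"tx":0.4,"ty":-1.2,"tz":-1},
    {"tx":0.4,"ty":-1.2,"tz":-1},
  ],
)

```text
invalid input
```

>>> step_arm(
  series=[
    {"rx":0,"ry":0,"rz":0,"tx":4.45,"ty":-12.25,"tz":0,"fingers":-0.3},
    {"rx":0,"ry":0,"rz":0,"tx":4.45,"ty":-12.25,"tz":0,"fingers":-0.3},
    {"rx":0,"ry":0,"rz":0,"tx":4.45,"ty":-12.25,"tz":0,"fingers":-0.3},
    {"rx":0,"ry":0,"rz":0,"tx":4.45,"ty":-12.25,"tz":0,"fingers":-0.3},
    {"rx":0,"ry":0,"rz":0,"tx":4.45,"ty":-12.25,"tz":0,"fingers":-0.3},
    {"rx":0,"ry":0,"rz":0,"tx":4.45,"ty":-12.25,"tz":0,"fingers":-0.3},
    {"rx":0,"ry":0,"rz":0,"tx":4.45,"ty":-12.25,"tz":0,"fingers":-0.3},
    {"rx":0,"ry":0,"rz":0,"tx":4.45,"ty":-12.25,"tz":0,"fingers":-0.3},
  ],
  grip_force=15,
)

```text
time: 1.45
tool_pos: [0.443, 0.091, 0.215]
tool_rot: [0.001, 0.223, 0.975, 0.0]
contact_force: [0.6, 0.9, -0.1]
gripper_width: 0.0596
gripper_force: 0.0
```

>>> step_arm(
  series=[
    {"rx":0,"ry":0,"rz":0,"tx":0.15,"ty":-0.45,"tz":-2,"fingers":-0.3},
    {"rx":0,"ry":0,"rz":0,"tx":0.15,"ty":-0.45,"tz":-2,"fingers":-0.3},
    {"rx":0,"ry":0,"rz":0,"tx":0.15,"ty":-0.45,"tz":-2,"fingers":-0.3},
    {"rx":0,"ry":0,"rz":0,"tx":0.15,"ty":-0.45,"tz":-2,"fingers":-0.3},
  ],
)

```text
time: 1.95
tool_pos: [0.4491, 0.0753, 0.1355]
tool_rot: [0.001, 0.223, 0.975, 0.0]
contact_force: [0.3, -0.3, -0.9]
gripper_width: 0.0599
gripper_force: 0.0
```

```bash
python3 -c "
from m import *
w=snap('wrist','w1.png');print(sense()['tool_pos'])
for k,v in loggers(w,(0,0,640,480),.02,200,30000).items():print(k,v)
"
```

```text
[0.44931613 0.07540725 0.13577058]
red [([280.8, 312.2], 858, [40, 36], [0.4968, 0.0159, 0.02])]
yellow [([551.4, 232.0], 666, [178, 89], [0.5308, 0.2461, 0.02]), ([198.2, 281.5], 853, [41, 38], [0.4424, -0.0334, 0.02]), ([150.5, 373.7], 409, [20, 69], [0.4998, -0.1184, 0.02]), ([492.5, 375.5], 336, [18, 66], [0.6361, 0.1584, 0.02])]
blue [([319.8, 238.4], 983, [42, 41], [0.4532, 0.0737, 0.02])]
```

View pics/w1.png

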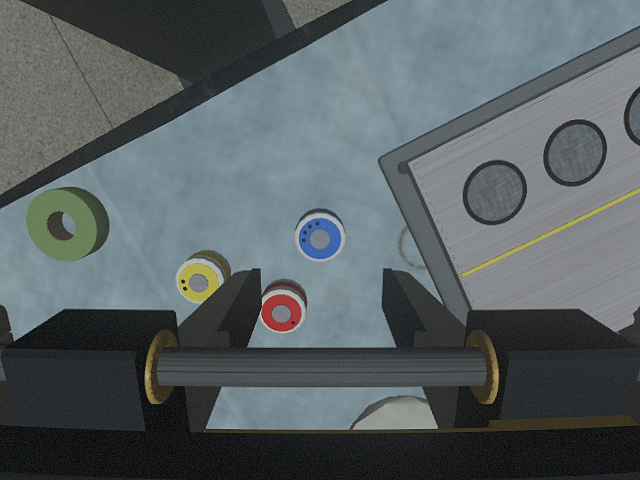

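Wrist view: blue ring top at (320,238), red (281,312), yellow (198,281), pads 4 and 3 at (494,192) and (575,152). Compute on the top plane.

```bash
python3 -c "
from m import *
w=snap('wrist')
for n,p in dict(b=(320,238.5),r=(281,312),y=(199,282)).items():print(n,onz(w,p,.029).round(4))
for p in [(494.5,192),(575,152.5)]:print(onz(w,p,.039).round(4))
print(np.linalg.inv(w['camera_from_world']).round(3)[:3,3])
"
```

```text
b [0.4516 0.075  0.029 ]
r [0.4937 0.019  0.029 ]
y [ 0.4417 -0.0286  0.029 ]
[0.4736 0.2071 0.039 ]
[0.4722 0.2714 0.039 ]
[0.389 0.106 0.307]
```

>>> step_arm(
  series=[
    {"rx":0,"ry":0,"rz":0,"tx":0.04,"ty":-0.02,"tz":-1.5,"fingers":-0.3},
    {"rx":0,"ry":0,"rz":0,"tx":0.04,"ty":-0.02,"tz":-2.5,"fingers":-0.3},
    {"rx":0,"ry":0,"rz":0,"tx":0.04,"ty":-0.02,"tz":-3.2,"fingers":-0.3},
    {"rx":0,"ry":0,"rz":0,"tx":0.04,"ty":-0.02,"tz":-3.2,"fingers":-0.3},
    {"rx":0,"ry":0,"rz":0,"tx":0.04,"ty":-0.02,"tz":-3.2,"fingers":0.4},
    {"rx":0,"ry":0,"rz":0,"tx":0.04,"ty":-0.02,"tz":-3.2,"fingers":0.4},
    {"rx":0,"ry":0,"rz":0,"tx":0.04,"ty":-0.02,"tz":-3.2,"fingers":0.4},
    {"rx":0,"ry":0,"rz":0,"tx":0.04,"ty":-0.02,"tz":-3.2,"fingers":0.4},
  ],
)

```text
time: 3.05
tool_pos: [0.4512, 0.0743, 0.0079]
tool_rot: [0.001, 0.223, 0.975, 0.0]
contact_force: [-0.6, 1.2, 9.1]
gripper_width: 0.0396
gripper_force: 15.0
```

>>> step_arm(
  series=[
    {"rx":0,"ry":0,"rz":0,"tx":0,"ty":0,"tz":1.3,"fingers":0.4},
    {"rx":0,"ry":0,"rz":0,"tx":0,"ty":0,"tz":2.5,"fingers":0.4},
    {"rx":0,"ry":0,"rz":0,"tx":0.45,"ty":6.5,"tz":2.5,"fingers":0.4},
    {"rx":0,"ry":0,"rz":0,"tx":0.45,"ty":6.5,"tz":2.5,"fingers":0.4},
    {"rx":0,"ry":0,"rz":0,"tx":0.45,"ty":6.5,"tz":2.5,"fingers":0.4},
    {"rx":0,"ry":0,"rz":0,"tx":0.45,"ty":6.5,"tz":2.5,"fingers":0.4},
    {"rx":0,"ry":0,"rz":0,"tx":0.45,"ty":6.5,"tz":2.5,"fingers":0.4},
    {"rx":0,"ry":0,"rz":0,"tx":0.45,"ty":6.5,"tz":2.5,"fingers":0.4},
  ],
)

```text
time: 4.05
tool_pos: [0.4677, 0.3341, 0.1067]
tool_rot: [-0.0, 0.222, 0.975, -0.0]
contact_force: [0.2, -1.2, -1.3]
gripper_width: 0.0392
gripper_force: 15.0
```

```bash
python3 -c "
from m import *
w=snap('wrist','w2.png');print(sense()['tool_pos'],sense()['contact_force'])
"
```

```text
[0.46760782 0.33313283 0.1066268 ] [ 0.04834671 -0.43296086 -1.72984165]
```

View pics/w2.png

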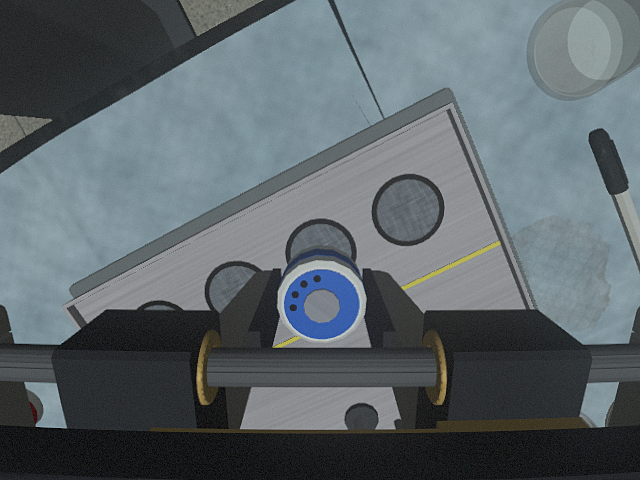

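Held logger top at (321,304); pad 1 centre (408,210), pad 2 around (321,252), pad 3 ~(238,293).

```bash
python3 -c "
from m import *
w=snap('wrist');g=cv2.cvtColor(w['frame'],cv2.COLOR_BGR2GRAY)
print('pad1',onz(w,(408,210),.039).round(4),'pad2',onz(w,(321,252),.039).round(4), 'logger',onz(w,(321.5,303.5),.1277).round(4), 'pad2 from edges',onz(w,(286,250),.039).round(4),onz(w,(356,250),.039).round(4))
"
```

```text
pad1 [0.4687 0.3975 0.039 ] pad2 [0.4696 0.3335 0.039 ] logger [0.4679 0.3347 0.1277] pad2 from edges [0.4581 0.3129 0.039 ] [0.4786 0.3553 0.039 ]
```

>>> step_arm(
  series=[
    {"rx":0,"ry":0,"rz":0,"tx":0.03,"ty":0.01,"tz":-0.8,"fingers":0.4},
    {"rx":0,"ry":0,"rz":0,"tx":0.03,"ty":0.01,"tz":-1.3,"fingers":0.4},
    {"rx":0,"ry":0,"rz":0,"tx":0.03,"ty":0.01,"tz":-1.48,"fingers":0.4},
    {"rx":0,"ry":0,"rz":0,"tx":0.03,"ty":0.01,"tz":-1.48,"fingers":0.4},
    {"rx":0,"ry":0,"rz":0,"tx":0.03,"ty":0.01,"tz":-1.48,"fingers":-0.2},
    {"rx":0,"ry":0,"rz":0,"tx":0.03,"ty":0.01,"tz":-1.48,"fingers":-0.2},
    {"rx":0,"ry":0,"rz":0,"tx":0.03,"ty":0.01,"tz":0,"fingers":-0.2},
    {"rx":0,"ry":0,"rz":0,"tx":0.03,"ty":0.01,"tz":0.8,"fingers":-0.3},
  ],
)

```text
time: 5.15
tool_pos: [0.4701, 0.3352, 0.1413]
tool_rot: [0.001, 0.223, 0.975, 0.001]
contact_force: [-0.2, 0.2, -0.6]
gripper_width: 0.0594
gripper_force: 0.0
```

```bash
python3 -c "
from m import *
w=snap('wrist','w3.png');s=sense();print(s['tool_pos'],s['contact_force'])
for k,v in loggers(w,(180,100,460,420),.068,200,30000).items():print(k,v)
t=snap('top')
for k,v in loggers(t,(330,235,400,285),.029,6).items():print(k,v)
"
```

```text
[0.47166041 0.33635586 0.14490777] [0.88627756 1.58840489 2.98300509]
yellow [([425.7, 252.0], 242, [69, 35], [0.5056, 0.4004, 0.068]), ([315.5, 304.7], 449, [132, 66], [0.5075, 0.3143, 0.068])]
blue [([319.4, 246.9], 1240, [47, 46], [0.47, 0.3356, 0.068])]
red [([357.5, 250.4], 33, [8, 8], [0.4906, 0.019, 0.029])]
yellow [([371.7, 265.3], 23, [7, 8], [0.4389, -0.0279, 0.029])]
```

>>> step_arm(
  series=[
    {"rx":0,"ry":0,"rz":0,"tx":0.57,"ty":-7.9,"tz":0,"fingers":-0.3},
    {"rx":0,"ry":0,"rz":0,"tx":0.57,"ty":-7.9,"tz":0,"fingers":-0.3},
    {"rx":0,"ry":0,"rz":0,"tx":0.57,"ty":-7.9,"tz":0,"fingers":-0.3},
    {"rx":0,"ry":0,"rz":0,"tx":0.57,"ty":-7.9,"tz":-0.5,"fingers":-0.3},
    {"rx":0,"ry":0,"rz":0,"tx":0.57,"ty":-7.9,"tz":-0.5,"fingers":-0.3},
    {"rx":0,"ry":0,"rz":0,"tx":0.57,"ty":-7.9,"tz":-0.5,"fingers":-0.3},
    {"rx":0,"ry":0,"rz":0,"tx":0.57,"ty":-7.9,"tz":-0.5,"fingers":-0.3},
    {"rx":0,"ry":0,"rz":0,"tx":0.57,"ty":-7.9,"tz":-0.5,"fingers":-0.3},
  ],
)

```text
time: 6.25
tool_pos: [0.4921, 0.0197, 0.1186]
tool_rot: [0.0, 0.222, 0.975, 0.0]
contact_force: [0.2, 0.2, -0.1]
gripper_width: 0.06
gripper_force: 0.0
```

```bash
cat > look.py <<'E'
from m import *
import sys
z=float(sys.argv[1])
w=snap('wrist');s=sense();print(s['tool_pos'].round(4),s['contact_force'].round(1))
for k,v in loggers(w,(0,100,640,440),z,300,30000).items():
    for e in v:
        if max(e[2])<80 and k!='x':print(k,e)
E
python3 look.py .029
```

```text
[0.4921 0.0199 0.1186] [ 0.1 -0.4  0.1]
red ([319.1, 243.3], 1129, [45, 42], [0.4933, 0.019, 0.029])
yellow ([227.9, 207.6], 1168, [45, 45], [0.441, -0.0283, 0.029])
yellow ([150.5, 373.2], 404, [20, 70], [0.5324, -0.1533, 0.029])
green ([195.7, 293.6], 477, [36, 34], [0.4881, -0.0831, 0.029])
```

>>> step_arm(
  series=[
    {"rx":0,"ry":0,"rz":0,"tx":0.03,"ty":-0.02,"tz":-1.3,"fingers":-0.3},
    {"rx":0,"ry":0,"rz":0,"tx":0.03,"ty":-0.02,"tz":-2.3,"fingers":-0.3},
    {"rx":0,"ry":0,"rz":0,"tx":0.03,"ty":-0.02,"tz":-2.76,"fingers":-0.3},
    {"rx":0,"ry":0,"rz":0,"tx":0.03,"ty":-0.02,"tz":-2.76,"fingers":-0.3},
    {"rx":0,"ry":0,"rz":0,"tx":0.03,"ty":-0.02,"tz":-2.76,"fingers":0.4},
    {"rx":0,"ry":0,"rz":0,"tx":0.03,"ty":-0.02,"tz":-2.76,"fingers":0.4},
    {"rx":0,"ry":0,"rz":0,"tx":0.03,"ty":-0.02,"tz":-2.76,"fingers":0.4},
    {"rx":0,"ry":0,"rz":0,"tx":0.03,"ty":-0.02,"tz":-1.5,"fingers":0.4},
  ],
)

```text
time: 7.3
tool_pos: [0.4909, 0.0176, 0.057]
tool_rot: [-0.003, 0.223, 0.975, -0.001]
contact_force: [0.0, -1.1, -1.2]
gripper_width: 0.0395
gripper_force: 15.0
```

>>> step_arm(
  series=[
    {"rx":0,"ry":0,"rz":0,"tx":0,"ty":0,"tz":1.2,"fingers":0.4},
    {"rx":0,"ry":0,"rz":0,"tx":-0.56,"ty":6.27,"tz":1.2,"fingers":0.4},
    {"rx":0,"ry":0,"rz":0,"tx":-0.56,"ty":6.27,"tz":1.2,"fingers":0.4},
    {"rx":0,"ry":0,"rz":0,"tx":-0.56,"ty":6.27,"tz":1.2,"fingers":0.4},
    {"rx":0,"ry":0,"rz":0,"tx":-0.56,"ty":6.27,"tz":1.2,"fingers":0.4},
    {"rx":0,"ry":0,"rz":0,"tx":-0.56,"ty":6.27,"tz":1.2,"fingers":0.4},
    {"rx":0,"ry":0,"rz":0,"tx":-0.56,"ty":6.27,"tz":1.2,"fingers":0.4},
    {"rx":0,"ry":0,"rz":0,"tx":-0.56,"ty":6.27,"tz":1.2,"fingers":0.4},
  ],
)

```text
time: 8.3
tool_pos: [0.4709, 0.2671, 0.1066]
tool_rot: [-0.0, 0.224, 0.975, -0.0]
contact_force: [-0.4, 0.2, -0.9]
gripper_width: 0.0399
gripper_force: 15.0
```

```bash
python3 look.py .128
```

```text
[0.471  0.2671 0.1066] [-0.2 -0.6 -0.6]
red ([321.0, 300.7], 3036, [74, 69], [0.4697, 0.2691, 0.128])
yellow ([201.3, 374.1], 398, [15, 69], [0.4787, 0.2024, 0.128])
yellow ([441.7, 376.2], 319, [14, 64], [0.529, 0.3032, 0.128])
blue ([425.2, 212.0], 1805, [57, 56], [0.4531, 0.3251, 0.128])
```

>>> step_arm(
  series=[
    {"rx":0,"ry":0,"rz":0,"tx":0,"ty":0.06,"tz":-0.8,"fingers":0.4},
    {"rx":0,"ry":0,"rz":0,"tx":0,"ty":0.06,"tz":-1.3,"fingers":0.4},
    {"rx":0,"ry":0,"rz":0,"tx":0,"ty":0.06,"tz":-1.48,"fingers":0.4},
    {"rx":0,"ry":0,"rz":0,"tx":0,"ty":0.06,"tz":-1.48,"fingers":0.4},
    {"rx":0,"ry":0,"rz":0,"tx":0,"ty":0.06,"tz":-1.48,"fingers":-0.17},
    {"rx":0,"ry":0,"rz":0,"tx":0,"ty":0.06,"tz":-1.48,"fingers":-0.17},
    {"rx":0,"ry":0,"rz":0,"tx":0,"ty":0.06,"tz":0,"fingers":-0.17},
    {"rx":0,"ry":0,"rz":0,"tx":0,"ty":0.06,"tz":0.8,"fingers":-0.3},
  ],
)

```text
time: 9.35
tool_pos: [0.4718, 0.2713, 0.141]
tool_rot: [0.001, 0.223, 0.975, 0.001]
contact_force: [-0.6, 0.1, 0.1]
gripper_width: 0.0592
gripper_force: 0.0
```

```bash
python3 look.py .068; python3 -c "
from m import *
t=snap('top')
for k,v in loggers(t,(330,235,400,285),.029,4).items():print(k,v)"
```

```text
[0.4735 0.2722 0.1445] [0.7 0.4 3.4]
red ([317.7, 245.0], 1281, [47, 46], [0.4699, 0.2712, 0.068])
yellow ([151.4, 372.9], 417, [18, 68], [0.5055, 0.112, 0.068])
yellow ([491.9, 376.8], 331, [19, 61], [0.6232, 0.3458, 0.068])
blue ([404.5, 204.6], 1335, [49, 48], [0.4701, 0.3358, 0.068])
yellow [([371.5, 265.6], 21, [7, 8], [0.4381, -0.0273, 0.029])]
```

>>> step_arm(
  series=[
    {"rx":0,"ry":0,"rz":0,"tx":-0.75,"ty":-7.45,"tz":0,"fingers":-0.3},
    {"rx":0,"ry":0,"rz":0,"tx":-0.75,"ty":-7.45,"tz":0,"fingers":-0.3},
    {"rx":0,"ry":0,"rz":0,"tx":-0.75,"ty":-7.45,"tz":0,"fingers":-0.3},
    {"rx":0,"ry":0,"rz":0,"tx":-0.75,"ty":-7.45,"tz":-0.5,"fingers":-0.3},
    {"rx":0,"ry":0,"rz":0,"tx":-0.75,"ty":-7.45,"tz":-0.5,"fingers":-0.3},
    {"rx":0,"ry":0,"rz":0,"tx":-0.75,"ty":-7.45,"tz":-0.5,"fingers":-0.3},
    {"rx":0,"ry":0,"rz":0,"tx":-0.75,"ty":-7.45,"tz":-0.5,"fingers":-0.3},
  ],
)

```text
time: 10.32
tool_pos: [0.4407, -0.027, 0.1182]
tool_rot: [-0.0, 0.224, 0.975, 0.0]
contact_force: [-0.0, -0.0, 0.9]
gripper_width: 0.0601
gripper_force: 0.0
```

```bash
python3 look.py .029
```

```text
[ 0.4409 -0.0265  0.1184] [ 0.1  0.6 -1.1]
yellow ([317.9, 243.2], 1086, [44, 43], [0.4413, -0.0284, 0.029])
green ([288.6, 331.1], 839, [42, 35], [0.495, -0.0801, 0.029])
```

>>> step_arm(
  series=[
    {"rx":0,"ry":0,"rz":0,"tx":0.01,"ty":-0.03,"tz":-1.3,"fingers":-0.3},
    {"rx":0,"ry":0,"rz":0,"tx":0.01,"ty":-0.03,"tz":-2.3,"fingers":-0.3},
    {"rx":0,"ry":0,"rz":0,"tx":0.01,"ty":-0.03,"tz":-2.76,"fingers":-0.3},
    {"rx":0,"ry":0,"rz":0,"tx":0.01,"ty":-0.03,"tz":-2.76,"fingers":-0.3},
    {"rx":0,"ry":0,"rz":0,"tx":0.01,"ty":-0.03,"tz":-2.76,"fingers":0.4},
    {"rx":0,"ry":0,"rz":0,"tx":0.01,"ty":-0.03,"tz":-2.76,"fingers":0.4},
    {"rx":0,"ry":0,"rz":0,"tx":0.01,"ty":-0.03,"tz":-2.76,"fingers":0.4},
    {"rx":0,"ry":0,"rz":0,"tx":0.01,"ty":-0.03,"tz":-1.5,"fingers":0.4},
  ],
)

```text
time: 11.38
tool_pos: [0.439, -0.0282, 0.0571]
tool_rot: [-0.003, 0.223, 0.975, -0.0]
contact_force: [0.3, 0.0, -1.1]
gripper_width: 0.0394
gripper_force: 15.0
```

>>> step_arm(
  series=[
    {"rx":0,"ry":0,"rz":0,"tx":0,"ty":0,"tz":1.2,"fingers":0.4},
    {"rx":0,"ry":0,"rz":0,"tx":0.78,"ty":5.86,"tz":1.2,"fingers":0.4},
    {"rx":0,"ry":0,"rz":0,"tx":0.78,"ty":5.86,"tz":1.2,"fingers":0.4},
    {"rx":0,"ry":0,"rz":0,"tx":0.78,"ty":5.86,"tz":1.2,"fingers":0.4},
    {"rx":0,"ry":0,"rz":0,"tx":0.78,"ty":5.86,"tz":1.2,"fingers":0.4},
    {"rx":0,"ry":0,"rz":0,"tx":0.78,"ty":5.86,"tz":1.2,"fingers":0.4},
    {"rx":0,"ry":0,"rz":0,"tx":0.78,"ty":5.86,"tz":1.2,"fingers":0.4},
    {"rx":0,"ry":0,"rz":0,"tx":0.78,"ty":5.86,"tz":1.2,"fingers":0.4},
  ],
)

```text
time: 12.38
tool_pos: [0.4721, 0.2048, 0.1066]
tool_rot: [-0.0, 0.224, 0.975, -0.0]
contact_force: [-0.0, -0.2, -1.3]
gripper_width: 0.0395
gripper_force: 15.0
```

```bash
python3 look.py .128
```

```text
[0.4723 0.2048 0.1066] [ 0.7  0.5 -1.1]
red ([421.0, 211.5], 1861, [57, 56], [0.4534, 0.2614, 0.128])
yellow ([321.8, 302.3], 2985, [75, 69], [0.4718, 0.2068, 0.128])
yellow ([201.1, 374.4], 384, [14, 67], [0.4802, 0.14, 0.128])
yellow ([441.6, 376.2], 324, [14, 63], [0.5303, 0.2409, 0.128])
blue ([524.9, 163.1], 1871, [57, 59], [0.4535, 0.3074, 0.128])
```

>>> step_arm(
  series=[
    {"rx":0,"ry":0,"rz":0,"tx":0,"ty":0.03,"tz":-0.8,"fingers":0.4},
    {"rx":0,"ry":0,"rz":0,"tx":0,"ty":0.03,"tz":-1.3,"fingers":0.4},
    {"rx":0,"ry":0,"rz":0,"tx":0,"ty":0.03,"tz":-1.48,"fingers":0.4},
    {"rx":0,"ry":0,"rz":0,"tx":0,"ty":0.03,"tz":-1.48,"fingers":0.4},
    {"rx":0,"ry":0,"rz":0,"tx":0,"ty":0.03,"tz":-1.48,"fingers":-0.17},
    {"rx":0,"ry":0,"rz":0,"tx":0,"ty":0.03,"tz":-1.48,"fingers":-0.17},
    {"rx":0,"ry":0,"rz":0,"tx":0,"ty":0.03,"tz":0,"fingers":-0.17},
    {"rx":0,"ry":0,"rz":0,"tx":0,"ty":0.03,"tz":0.8,"fingers":-0.3},
  ],
)

```text
time: 13.42
tool_pos: [0.4734, 0.2076, 0.1409]
tool_rot: [0.001, 0.223, 0.975, 0.001]
contact_force: [0.8, 0.9, -0.2]
gripper_width: 0.0593
gripper_force: 0.0
```

```bash
python3 look.py .068; python3 -c "
from m import *
t=snap('top')
for k,v in loggers(t,(330,235,400,285),.029,4).items():print(k,v)
f=cv2.cvtColor(t['frame'],cv2.COLOR_BGR2HSV)[250,387];print(f)"
```

```text
[0.4751 0.2084 0.1443] [0.8 0.9 3.3]
red ([402.6, 202.7], 1377, [49, 49], [0.47, 0.2715, 0.068])
yellow ([318.5, 245.3], 1248, [47, 46], [0.472, 0.208, 0.068])
yellow ([151.3, 373.6], 410, [20, 69], [0.5076, 0.048, 0.068])
blue ([492.6, 160.9], 1410, [49, 50], [0.4703, 0.3361, 0.068])
[ 97  25 130]
```

>>> step_arm(
  series=[
    {"rx":0,"ry":0,"rz":-1.3,"tx":-0.8,"ty":-2,"tz":0,"fingers":-0.3},
    {"rx":0,"ry":0,"rz":-2.6,"tx":-0.8,"ty":-4,"tz":0,"fingers":-0.3},
    {"rx":0,"ry":0,"rz":-3.9,"tx":-0.8,"ty":-6,"tz":0,"fingers":-0.3},
    {"rx":0,"ry":0,"rz":-5.2,"tx":-0.8,"ty":-7.1,"tz":0,"fingers":-0.3},
    {"rx":0,"ry":0,"rz":-6.5,"tx":-0.8,"ty":-7.1,"tz":0,"fingers":-0.3},
    {"rx":0,"ry":0,"rz":-7.8,"tx":-0.8,"ty":-7.1,"tz":0,"fingers":-0.3},
    {"rx":0,"ry":0,"rz":-9,"tx":0,"ty":-7.1,"tz":0,"fingers":-0.3},
    {"rx":0,"ry":0,"rz":-9.9,"tx":0.55,"ty":-7.1,"tz":0,"fingers":-0.3},
  ],
)

```text
time: 14.52
tool_pos: [0.4951, -0.077, 0.1379]
tool_rot: [-0.0, 0.795, 0.607, -0.0]
contact_force: [-0.3, -0.4, 0.0]
gripper_width: 0.0598
gripper_force: 0.0
```

```bash
python3 look.py .029; python3 -c "
from h import *
print(sense()['tool_rot'],sense()['qpos'].round(2))"
```

```text
[ 0.4979 -0.0771  0.1382] [ 2.3 -0.5  1.2]
green ([322.6, 240.4], 891, [41, 40], [0.4955, -0.0799, 0.029])
[7.83321563e-04 7.96461569e-01 6.04687983e-01 8.94013584e-04] [-0.16  0.26  1.96  0.    0.92  0.12]
```

>>> step_arm(
  series=[
    {"rx":0,"ry":0,"rz":0,"tx":0,"ty":-0.07,"tz":-1,"fingers":-0.3},
    {"rx":0,"ry":0,"rz":0,"tx":0,"ty":-0.07,"tz":-2.2,"fingers":-0.3},
    {"rx":0,"ry":0,"rz":0,"tx":0,"ty":-0.07,"tz":-3,"fingers":-0.3},
    {"rx":0,"ry":0,"rz":0,"tx":0,"ty":-0.07,"tz":-3.24,"fingers":-0.3},
    {"rx":0,"ry":0,"rz":0,"tx":0,"ty":-0.07,"tz":-3.24,"fingers":-0.3},
  ],
)

```text
time: 15.2
tool_pos: [0.494, -0.0794, 0.0088]
tool_rot: [-0.0, 0.793, 0.609, -0.0]
contact_force: [0.4, -0.7, -0.1]
gripper_width: 0.0597
gripper_force: 0.0
```

```bash
python3 look.py .029
```

```text
[ 0.4947 -0.0796  0.0095] [0.5 0.4 0.3]
yellow ([150.2, 373.9], 392, [20, 68], [0.4065, -0.0924, 0.029])
green ([324.5, 306.8], 2872, [74, 69], [0.4954, -0.0799, 0.029])
```

>>> step_arm(
  series=[
    {"rx":0,"ry":0,"rz":0,"tx":0,"ty":0,"tz":0,"fingers":0.4},
    {"rx":0,"ry":0,"rz":0,"tx":0,"ty":0,"tz":0,"fingers":0.4},
    {"rx":0,"ry":0,"rz":0,"tx":0,"ty":0,"tz":0,"fingers":0.4},
    {"rx":0,"ry":0,"rz":0,"tx":0,"ty":0,"tz":1.3,"fingers":0.4},
    {"rx":0,"ry":0,"rz":0,"tx":0,"ty":0,"tz":2.5,"fingers":0.4},
    {"rx":0,"ry":0,"rz":0,"tx":-1.5,"ty":0,"tz":2.5,"fingers":0.4},
    {"rx":0,"ry":0,"rz":1,"tx":-1.5,"ty":1,"tz":2.5,"fingers":0.4},
    {"rx":0,"ry":0,"rz":2,"tx":-1.5,"ty":2,"tz":2.5,"fingers":0.4},
  ],
)

```text
time: 16.25
tool_pos: [0.4341, 0.0009, 0.1096]
tool_rot: [0.0, 0.7, 0.714, 0.0]
contact_force: [0.7, -0.2, -0.3]
gripper_width: 0.0399
gripper_force: 15.0
```

>>> step_arm(
  series=[
    {"rx":0,"ry":0,"rz":1.1,"tx":0,"ty":1.4,"tz":0,"fingers":0.4},
    {"rx":0,"ry":0,"rz":2.2,"tx":0,"ty":2.8,"tz":0,"fingers":0.4},
    {"rx":0,"ry":0,"rz":3.3,"tx":0,"ty":4.2,"tz":0,"fingers":0.4},
    {"rx":0,"ry":0,"rz":4.4,"tx":0,"ty":5.6,"tz":0,"fingers":0.4},
    {"rx":0,"ry":0,"rz":5.5,"tx":0,"ty":7,"tz":0,"fingers":0.4},
    {"rx":0,"ry":0,"rz":6.7,"tx":0,"ty":8.4,"tz":0,"fingers":0.4},
    {"rx":0,"ry":0,"rz":7.9,"tx":0.3,"ty":9.8,"tz":0,"fingers":0.4},
    {"rx":0,"ry":0,"rz":7.9,"tx":0.85,"ty":9.93,"tz":0,"fingers":0.4},
  ],
)

```text
time: 17.25
tool_pos: [0.4682, 0.4015, 0.1092]
tool_rot: [0.0, 0.22, 0.975, 0.001]
contact_force: [0.1, -0.4, -1.1]
gripper_width: 0.0395
gripper_force: 15.0
```

>>> step_arm(
  series=[
    {"rx":0,"ry":0,"rz":0,"tx":0,"ty":0,"tz":0,"fingers":0.4},
  ],
)

```text
time: 17.38
tool_pos: [0.4691, 0.3984, 0.1089]
tool_rot: [0.0, 0.223, 0.975, 0.0]
contact_force: [-0.5, -0.3, -0.2]
gripper_width: 0.0395
gripper_force: 15.0
```

```bash
python3 look.py .13
```

```text
[0.4681 0.3973 0.1087] [-0.5 -0.5 -0.6]
red ([603.2, 148.0], 1014, [44, 61], [0.4586, 0.5333, 0.13])
green ([322.1, 305.9], 2839, [73, 68], [0.4704, 0.3997, 0.13])
blue ([219.4, 292.8], 569, [41, 30], [0.4453, 0.3618, 0.13])
```

>>> step_arm(
  series=[
    {"rx":0,"ry":0,"rz":0,"tx":-0.03,"ty":0,"tz":-0.8,"fingers":0.4},
    {"rx":0,"ry":0,"rz":0,"tx":-0.03,"ty":0,"tz":-1.3,"fingers":0.4},
    {"rx":0,"ry":0,"rz":0,"tx":-0.03,"ty":0,"tz":-1.5,"fingers":0.4},
    {"rx":0,"ry":0,"rz":0,"tx":-0.03,"ty":0,"tz":-1.5,"fingers":0.4},
    {"rx":0,"ry":0,"rz":0,"tx":-0.03,"ty":0,"tz":-1.5,"fingers":-0.17},
    {"rx":0,"ry":0,"rz":0,"tx":-0.03,"ty":0,"tz":-1.5,"fingers":-0.17},
    {"rx":0,"ry":0,"rz":0,"tx":-0.03,"ty":0,"tz":0,"fingers":-0.17},
    {"rx":0,"ry":0,"rz":0,"tx":-0.03,"ty":0,"tz":1.5,"fingers":-0.17},
  ],
)

```text
time: 18.42
tool_pos: [0.4669, 0.3974, 0.17]
tool_rot: [-0.0, 0.223, 0.975, -0.001]
contact_force: [0.3, -0.0, -0.3]
gripper_width: 0.0539
gripper_force: 0.0
```

>>> step_arm(
  series=[
    {"rx":0,"ry":0,"rz":0,"tx":0,"ty":-1,"tz":1,"fingers":-0.17},
    {"rx":0,"ry":0,"rz":0,"tx":0,"ty":-1,"tz":1,"fingers":-0.17},
  ],
)

```text
time: 18.68
tool_pos: [0.4689, 0.3573, 0.2128]
tool_rot: [0.002, 0.224, 0.975, 0.002]
contact_force: [0.6, 0.4, 0.3]
gripper_width: 0.054
gripper_force: 0.0
```

```bash
python3 look.py .068; python3 -c "
from m import *
w=snap('wrist','w4.png')"
```

```text
[0.468  0.3577 0.2106] [0.3 0.3 0.6]
red ([564.1, 128.6], 521, [33, 44], [0.4846, 0.5809, 0.068])
red ([231.5, 264.2], 568, [36, 33], [0.4667, 0.2709, 0.068])
yellow ([175.2, 296.0], 600, [35, 29], [0.4708, 0.2083, 0.068])
green ([361.8, 205.3], 718, [37, 36], [0.4694, 0.3985, 0.068])
blue ([297.1, 236.9], 761, [37, 36], [0.47, 0.3355, 0.068])
```

View pics/w4.png

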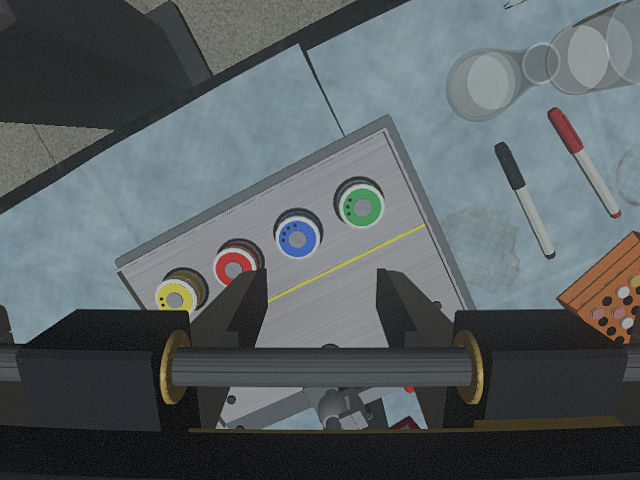

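All four loggers stand centred on their pads. Now hover over the knob.

>>> step_arm(
  series=[
    {"rx":0,"ry":0,"rz":0,"tx":0,"ty":-1.3,"tz":2,"fingers":-0.17},
    {"rx":0,"ry":0,"rz":0,"tx":0,"ty":-1.3,"tz":2.2,"fingers":-0.17},
    {"rx":0,"ry":0,"rz":0,"tx":3.25,"ty":-1.35,"tz":2.2,"fingers":-0.17},
    {"rx":0,"ry":0,"rz":0,"tx":3.25,"ty":-1.35,"tz":2.2,"fingers":-0.17},
    {"rx":0,"ry":0,"rz":0,"tx":3.25,"ty":-1.35,"tz":2.2,"fingers":-0.17},
    {"rx":0,"ry":0,"rz":0,"tx":3.25,"ty":-1.35,"tz":2.2,"fingers":-0.17},
    {"rx":0,"ry":0,"rz":0,"tx":3.25,"ty":-1.35,"tz":2.2,"fingers":-0.17},
    {"rx":0,"ry":0,"rz":0,"tx":3.25,"ty":-1.35,"tz":2.2,"fingers":-0.17},
  ],
)

```text
time: 19.77
tool_pos: [0.5963, 0.3041, 0.2972]
tool_rot: [0.0, 0.223, 0.975, 0.0]
contact_force: [-0.1, 0.2, -0.7]
gripper_width: 0.0539
gripper_force: 0.0
```

```bash
python3 -c "
from m import *
w=snap('wrist','w5.png');print(sense()['tool_pos'],proj(w,(.598,.303,.244)),proj(w,(.595,.377,.129)))"
```

```text
[0.59643706 0.30406492 0.29737883] [318.59530997 258.88126574] [390.40613734 185.34661297]
```

View pics/w5.png

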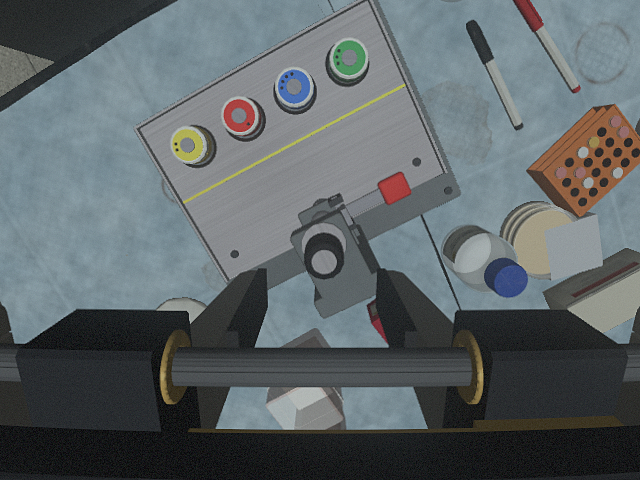

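Knob top disc at (324,261), trip pad at (395,187).

```bash
python3 -c "
from m import *
w=snap('wrist');print(onz(w,(324,261.5),.244),onz(w,(395.5,187.5),.129),sense()['tool_pos'])"
```

```text
[0.60133148 0.30527305 0.244     ] [0.59913976 0.38045109 0.129     ] [0.59664484 0.30401925 0.29747094]
```

>>> step_arm(
  series=[
    {"rx":0,"ry":0,"rz":0,"tx":0.08,"ty":0.01,"tz":-0.7,"fingers":-0.17},
    {"rx":0,"ry":0,"rz":0,"tx":0.08,"ty":0.01,"tz":-1.4,"fingers":-0.17},
    {"rx":0,"ry":0,"rz":0,"tx":0.08,"ty":0.01,"tz":-1.9,"fingers":-0.17},
    {"rx":0,"ry":0,"rz":0,"tx":0.08,"ty":0.01,"tz":-2.08,"fingers":-0.17},
    {"rx":0,"ry":0,"rz":0,"tx":0.08,"ty":0.01,"tz":-2.08,"fingers":0.3},
    {"rx":0,"ry":0,"rz":0,"tx":0.08,"ty":0.01,"tz":-2.08,"fingers":0.7},
    {"rx":0,"ry":0,"rz":0,"tx":0.08,"ty":0.01,"tz":-2.08,"fingers":0.7},
    {"rx":0,"ry":0,"rz":0,"tx":0.08,"ty":0.01,"tz":-2.08,"fingers":0.7},
  ],
  grip_force=50,
)

```text
time: 20.88
tool_pos: [0.6006, 0.3038, 0.2145]
tool_rot: [0.0, 0.223, 0.975, -0.0]
contact_force: [-0.8, -2.6, 3.2]
gripper_width: 0.0253
gripper_force: 50.0
```

Gripped (25 mm). Lift 34 mm.

>>> step_arm(
  series=[
    {"rx":0,"ry":0,"rz":0,"tx":0,"ty":0,"tz":0.15,"fingers":0.7},
    {"rx":0,"ry":0,"rz":0,"tx":0,"ty":0,"tz":0.3,"fingers":0.7},
    {"rx":0,"ry":0,"rz":0,"tx":0,"ty":0,"tz":0.45,"fingers":0.7},
    {"rx":0,"ry":0,"rz":0,"tx":0,"ty":0,"tz":0.6,"fingers":0.7},
    {"rx":0,"ry":0,"rz":0,"tx":0,"ty":0,"tz":0.7,"fingers":0.7},
    {"rx":0,"ry":0,"rz":0,"tx":0,"ty":0,"tz":0.8,"fingers":0.7},
    {"rx":0,"ry":0,"rz":0,"tx":0,"ty":0,"tz":0.85,"fingers":0.7},
    {"rx":0,"ry":0,"rz":0,"tx":0,"ty":0,"tz":0.85,"fingers":0.7},
  ],
)

```text
time: 21.88
tool_pos: [0.6005, 0.3037, 0.2463]
tool_rot: [-0.0, 0.223, 0.975, -0.001]
contact_force: [6.4, 0.0, -16.0]
gripper_width: 0.0252
gripper_force: 50.0
```

>>> step_arm(
  series=[
    {"rx":0,"ry":0,"rz":0,"tx":0,"ty":0,"tz":0.04,"fingers":0.7},
    {"rx":0,"ry":0,"rz":0,"tx":0,"ty":0,"tz":0.06,"fingers":0.7},
    {"rx":0,"ry":0,"rz":0,"tx":0,"ty":0,"tz":0.06,"fingers":0.7},
    {"rx":0,"ry":0,"rz":0,"tx":0,"ty":0,"tz":0.06,"fingers":0.7},
  ],
)

```text
time: 22.38
tool_pos: [0.6004, 0.3038, 0.2485]
tool_rot: [-0.0, 0.223, 0.975, -0.001]
contact_force: [6.6, -1.1, -17.2]
gripper_width: 0.025
gripper_force: 50.0
```

Risen 34 mm, not at the stop. Ease down toward the sear.

>>> step_arm(
  series=[
    {"rx":0,"ry":0,"rz":0,"tx":0,"ty":0,"tz":-0.04,"fingers":0.7},
    {"rx":0,"ry":0,"rz":0,"tx":0,"ty":0,"tz":-0.08,"fingers":0.7},
    {"rx":0,"ry":0,"rz":0,"tx":0,"ty":0,"tz":-0.12,"fingers":0.7},
    {"rx":0,"ry":0,"rz":0,"tx":0,"ty":0,"tz":-0.15,"fingers":0.7},
    {"rx":0,"ry":0,"rz":0,"tx":0,"ty":0,"tz":-0.15,"fingers":0.7},
  ],
)

```text
time: 23.0
tool_pos: [0.6006, 0.3038, 0.245]
tool_rot: [0.0, 0.223, 0.975, -0.0]
contact_force: [1.3, -3.7, -0.6]
gripper_width: 0.0251
gripper_force: 50.0
```

The sear carries the load. Release and rise.

>>> step_arm(
  series=[
    {"rx":0,"ry":0,"rz":0,"tx":0,"ty":0,"tz":0,"fingers":-0.2},
    {"rx":0,"ry":0,"rz":0,"tx":0,"ty":0,"tz":0,"fingers":-0.2},
    {"rx":0,"ry":0,"rz":0,"tx":0,"ty":0,"tz":0,"fingers":-0.2},
    {"rx":0,"ry":0,"rz":0,"tx":0,"ty":0,"tz":0,"fingers":-0.2},
    {"rx":0,"ry":0,"rz":0,"tx":0,"ty":0,"tz":0.7,"fingers":-0.2},
    {"rx":0,"ry":0,"rz":0,"tx":0,"ty":0,"tz":1.6,"fingers":-0.2},
    {"rx":0,"ry":0,"rz":0,"tx":0,"ty":0,"tz":1.6,"fingers":-0.2},
  ],
)

```text
time: 23.88
tool_pos: [0.6018, 0.3049, 0.3115]
tool_rot: [0.002, 0.223, 0.975, 0.002]
contact_force: [0.3, 0.1, -1.0]
gripper_width: 0.0548
gripper_force: 0.0
```

```bash
python3 look.py .068; python3 -c "
from m import *
w=snap('scene')
f=w['frame'][170:290,270:350];cv2.imwrite('pics/k.png',cv2.resize(f,None,fx=5,fy=5,interpolation=cv2.INTER_CUBIC))"
```

```text
[0.601  0.3045 0.3094] [-0.7 -0.7 -0.6]
red ([237.3, 112.4], 490, [30, 27], [0.4711, 0.2708, 0.068])
red ([387.4, 180.6], 629, [32, 31], [0.6086, 0.3868, 0.068])
yellow ([187.6, 139.5], 502, [29, 30], [0.4717, 0.2081, 0.068])
yellow ([161.8, 373.7], 398, [19, 66], [0.709, 0.0256, 0.068])
blue ([500.3, 270.5], 811, [33, 32], [0.7665, 0.4676, 0.068])
```

View pics/k.png

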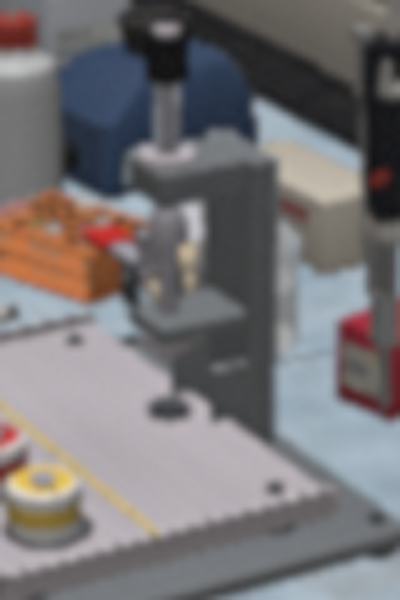

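Striker stays drawn (black knob well above the arm). Rotate so the body clears the knob and go above the trip, fingers shut.

>>> step_arm(
  series=[
    {"rx":0,"ry":0,"rz":-1.2,"tx":0,"ty":0.6,"tz":0,"fingers":1},
    {"rx":0,"ry":0,"rz":-2.4,"tx":0,"ty":1.2,"tz":0,"fingers":1},
    {"rx":0,"ry":0,"rz":-3.6,"tx":-0.06,"ty":2,"tz":0,"fingers":1},
    {"rx":0,"ry":0,"rz":-4.8,"tx":-0.06,"ty":2,"tz":0,"fingers":1},
    {"rx":0,"ry":0,"rz":-6,"tx":-0.06,"ty":2,"tz":0,"fingers":1},
    {"rx":0,"ry":0,"rz":-7.2,"tx":-0.06,"ty":2,"tz":0,"fingers":1},
    {"rx":0,"ry":0,"rz":-8,"tx":-0.06,"ty":2,"tz":0,"fingers":1},
    {"rx":0,"ry":0,"rz":-8,"tx":-0.06,"ty":2,"tz":0,"fingers":1},
  ],
  grip_force=15,
)

```text
time: 24.98
tool_pos: [0.5975, 0.3838, 0.3066]
tool_rot: [-0.0, 0.705, 0.709, -0.001]
contact_force: [-0.4, 0.1, 0.9]
gripper_width: 0.0007
gripper_force: 0.0
```

```bash
python3 -c "
from m import *
w=snap('wrist','w6.png');print(sense()['tool_pos'],sense()['tool_rot'],sense()['gripper_width'])
for k,v in loggers(w,(0,0,640,480),.129,100,30000).items():
  if k=='red':print(k,v)"
python3 look.py .068
```

```text
[0.59761948 0.38383115 0.30686121] [-2.45904164e-04  7.04803740e-01  7.09401691e-01 -9.31408586e-04] 0.0002838141026563094
red [([232.1, 4.2], 309, [43, 13], [0.5204, 0.5727, 0.129]), ([322.6, 223.8], 602, [24, 26], [0.599, 0.3798, 0.129]), ([481.4, 250.9], 2901, [76, 53], [0.7568, 0.3531, 0.129]), ([214.5, 299.9], 345, [27, 22], [0.4886, 0.2998, 0.129])]
[0.5977 0.3839 0.3071] [-0.8  0.6  0.2]
red ([322.5, 223.8], 598, [24, 26], [0.5992, 0.367, 0.068])
red ([481.1, 251.1], 2889, [76, 52], [0.7846, 0.3356, 0.068])
red ([214.3, 299.8], 346, [26, 22], [0.4695, 0.2729, 0.068])
yellow ([302.1, 373.4], 316, [6, 69], [0.5744, 0.1727, 0.068])
yellow ([340.7, 372.9], 335, [7, 70], [0.6235, 0.1737, 0.068])
green ([206.5, 195.5], 423, [29, 29], [0.4691, 0.3988, 0.068])
blue ([467.0, 150.9], 1108, [43, 38], [0.7568, 0.4494, 0.068])
blue ([210.8, 249.8], 428, [28, 27], [0.4697, 0.3355, 0.068])
```

View pics/w6.png

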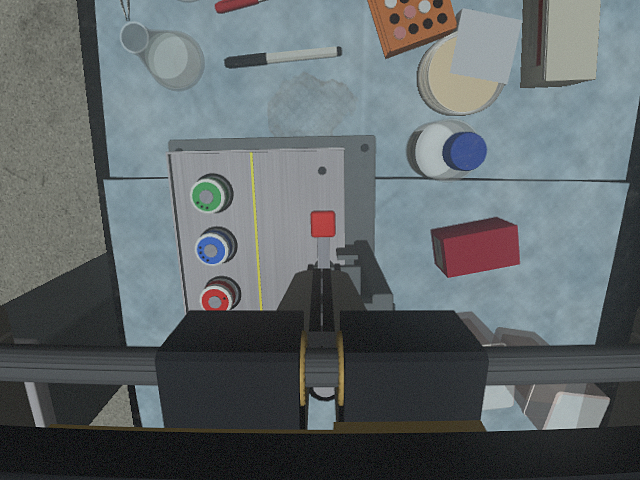

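Trip pad at (323,224), all visible loggers in place. Descend and press.

>>> step_arm(
  series=[
    {"rx":0,"ry":0,"rz":0,"tx":0.03,"ty":0,"tz":-1.5,"fingers":1},
    {"rx":0,"ry":0,"rz":0,"tx":0.03,"ty":0,"tz":-2.8,"fingers":1},
    {"rx":0,"ry":0,"rz":0,"tx":0.03,"ty":0,"tz":-3.8,"fingers":1},
    {"rx":0,"ry":0,"rz":0,"tx":0.03,"ty":0,"tz":-4.2,"fingers":1},
    {"rx":0,"ry":0,"rz":0,"tx":0.03,"ty":0,"tz":-4.45,"fingers":1},
    {"rx":0,"ry":0,"rz":0,"tx":0.03,"ty":0,"tz":-4.6,"fingers":1},
    {"rx":0,"ry":0,"rz":0,"tx":0.03,"ty":0,"tz":-4.72,"fingers":1},
    {"rx":0,"ry":0,"rz":0,"tx":0.03,"ty":0,"tz":-4.78,"fingers":1},
  ],
)

```text
time: 26.08
tool_pos: [0.6002, 0.3848, 0.1188]
tool_rot: [0.0, 0.706, 0.709, 0.001]
contact_force: [-0.3, -0.7, 1.5]
gripper_width: 0.0002
gripper_force: 0.6
```

>>> step_arm(
  series=[
    {"rx":0,"ry":0,"rz":0,"tx":0,"ty":0,"tz":-0.1,"fingers":1},
    {"rx":0,"ry":0,"rz":0,"tx":0,"ty":0,"tz":-0.1,"fingers":1},
  ],
)

```text
time: 26.32
tool_pos: [0.5998, 0.3843, 0.1132]
tool_rot: [0.0, 0.706, 0.709, 0.001]
contact_force: [1.7, 0.5, 1.0]
gripper_width: 0.0007
gripper_force: 0.7
```

```bash
python3 look.py .068; python3 -c "
from m import *
w=snap('scene')
f=w['frame'][170:290,230:350];cv2.imwrite('pics/k2.png',cv2.resize(f,None,fx=4,fy=4,interpolation=cv2.INTER_CUBIC))"
```

```text
[0.5998 0.3843 0.1133] [1.  1.2 0.8]
red ([135.1, 410.8], 879, [46, 33], [0.4694, 0.2736, 0.068])
yellow ([340.7, 373.5], 329, [6, 68], [0.6136, 0.3056, 0.068])
yellow ([302.1, 373.6], 314, [6, 66], [0.5876, 0.3055, 0.068])
green ([107.8, 238.4], 1471, [52, 51], [0.4688, 0.3987, 0.068])
blue ([146.1, 306.4], 371, [50, 42], [0.4877, 0.3537, 0.068])
blue ([122.2, 327.6], 1042, [49, 37], [0.4697, 0.3384, 0.068])
```

View pics/k2.png

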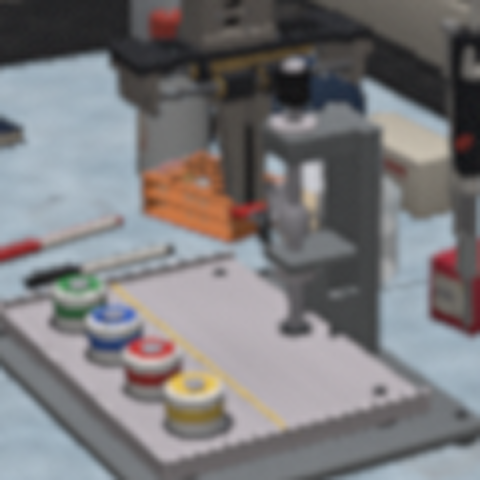

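Striker fired and is down, loggers intact. Retreat up, then toward the wand, in front of the pipette stand.

>>> step_arm(
  series=[
    {"rx":0,"ry":0,"rz":0,"tx":0,"ty":0,"tz":1.5,"fingers":1},
    {"rx":0,"ry":0,"rz":0,"tx":0,"ty":0,"tz":3,"fingers":1},
    {"rx":0,"ry":0,"rz":0,"tx":0,"ty":0,"tz":4.5,"fingers":1},
    {"rx":0,"ry":0,"rz":0,"tx":-1.5,"ty":0,"tz":5,"fingers":1},
    {"rx":0,"ry":0,"rz":0,"tx":-3,"ty":0,"tz":5,"fingers":1},
    {"rx":0,"ry":0,"rz":0,"tx":-4.4,"ty":-0.4,"tz":5,"fingers":1},
    {"rx":0,"ry":0,"rz":0,"tx":-4.9,"ty":-1.8,"tz":5,"fingers":0},
    {"rx":0,"ry":0,"rz":0,"tx":-4.9,"ty":-3.3,"tz":5,"fingers":0},
  ],
)

```text
time: 27.42
tool_pos: [0.4013, 0.2512, 0.313]
tool_rot: [-0.0, 0.705, 0.71, -0.0]
contact_force: [1.0, -0.7, 1.5]
gripper_width: 0.0182
gripper_force: 0.0
```

>>> step_arm(
  series=[
    {"rx":0,"ry":0,"rz":0,"tx":0,"ty":-1.5,"tz":0,"fingers":0},
    {"rx":0,"ry":0,"rz":0,"tx":0,"ty":-3,"tz":0,"fingers":0},
    {"rx":0,"ry":0,"rz":0,"tx":0,"ty":-4.5,"tz":0,"fingers":0},
    {"rx":0,"ry":0,"rz":0,"tx":0,"ty":-6,"tz":0,"fingers":0},
    {"rx":0,"ry":0,"rz":0,"tx":0,"ty":-7.5,"tz":0,"fingers":0},
    {"rx":0,"ry":0,"rz":0,"tx":0,"ty":-9,"tz":0,"fingers":0},
    {"rx":0,"ry":0,"rz":0,"tx":0.6,"ty":-10.5,"tz":0,"fingers":0},
    {"rx":0,"ry":0,"rz":0,"tx":1.2,"ty":-12.5,"tz":0,"fingers":0},
  ],
)

```text
time: 28.42
tool_pos: [0.4448, -0.2279, 0.3133]
tool_rot: [0.0, 0.706, 0.708, 0.0]
contact_force: [1.3, 0.5, 1.3]
gripper_width: 0.0458
gripper_force: 0.0
```

>>> step_arm(
  series=[
    {"rx":0,"ry":0,"rz":0,"tx":0,"ty":-0.5,"tz":-0.5,"fingers":0},
    {"rx":0,"ry":0,"rz":0,"tx":0,"ty":-0.5,"tz":-0.5,"fingers":0},
    {"rx":0,"ry":0,"rz":0,"tx":0,"ty":-0.5,"tz":-0.5,"fingers":0},
  ],
)

```text
time: 28.8
tool_pos: [0.4444, -0.245, 0.2933]
tool_rot: [-0.0, 0.706, 0.709, 0.0]
contact_force: [-0.4, -0.1, -0.5]
gripper_width: 0.0458
gripper_force: 0.0
```

```bash
python3 -c "
from m import *
w=snap('wrist','w7.png');print(sense()['tool_pos'],sense()['tool_rot'],sense()['qpos'].round(2))
for p in [(.455,-.212,.194),(.455,-.289,.1565),(.455,-.173,.09),(.457,-.249,.1565),(.455,-.326,.1565)]:print(p,proj(w,p))"
```

```text
[ 0.4446263  -0.24486549  0.29365281] [1.58538638e-04 7.05460511e-01 7.08749179e-01 2.08975127e-04] [-0.51  0.1   1.78  0.    1.26 -0.51]
(0.455, -0.212, 0.194) [335.09211317 196.60618793]
(0.455, -0.289, 0.1565) [332.51699074 277.74838363]
(0.455, -0.173, 0.09) [331.64404693 143.44539473]
(0.457, -0.249, 0.1565) [335.31820204 233.79421102]
(0.455, -0.326, 0.1565) [332.0909807  316.03243944]
```

View pics/w7.png

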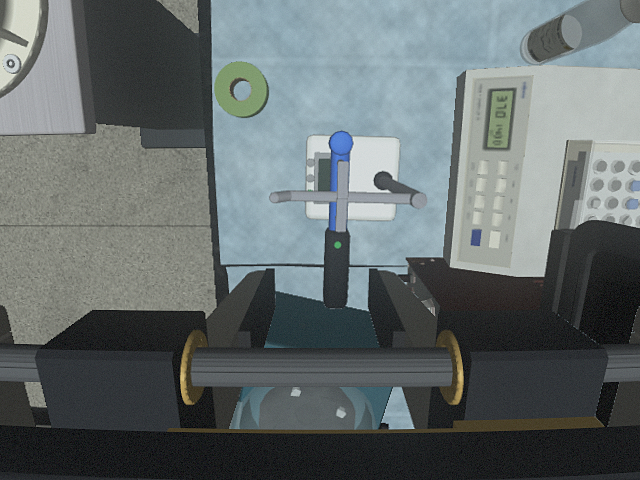

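Handle spans (338,229)–(336,307), nose (341,143), hook arm tip (275,197) to post (419,200), bail crossing at about (342,197).

```bash
python3 -c "
from m import *
w=snap('wrist')
f=cv2.cvtColor(w['frame'],cv2.COLOR_BGR2HSV)
for r in (240,255,270,285,300):
  g=cv2.cvtColor(w['frame'],cv2.COLOR_BGR2GRAY)[r,300:375];i=np.where(g<70)[0];print(r,i.min()+300,i.max()+300)
P=lambda p,z:onz(w,p,z).round(4)
print('handle ends',P((338,229),.1565),P((336,307),.1565))
print('tip',P((275,196),.207),'arm mid L',P((300,197),.194),'R',P((385,199),.194),'post',P((420,199),.2))
print('bail top',P((342,197),.198))
h,s,v=cv2.split(f)
for c,a,b in comps((h>100)&(h<130)&(s>120)&(v>60),300,5000):print('blue',c,a,b)
"
```

```text
240 325 348
255 324 347
270 324 374
285 323 374
300 300 374
handle ends [ 0.4596 -0.2448  0.1565] [ 0.4589 -0.3172  0.1565]
tip [ 0.4126 -0.2099  0.207 ] arm mid L [ 0.4294 -0.2123  0.194 ] R [ 0.4923 -0.2136  0.194 ] post [ 0.5167 -0.2126  0.2   ]
bail top [ 0.4602 -0.2117  0.198 ]
blue [338.21808511 153.46675532] 752 [23 60]
```

>>> step_arm(
  series=[
    {"rx":0,"ry":0,"rz":0,"tx":0.36,"ty":-0.93,"tz":-0.5,"fingers":0},
    {"rx":0,"ry":0,"rz":0,"tx":0.36,"ty":-0.93,"tz":-1.7,"fingers":0},
    {"rx":0,"ry":0,"rz":0,"tx":0.36,"ty":-0.93,"tz":-2.9,"fingers":0},
    {"rx":0,"ry":0,"rz":0,"tx":0.36,"ty":-0.93,"tz":-3.8,"fingers":0},
    {"rx":0,"ry":0,"rz":0,"tx":0.36,"ty":-0.93,"tz":-4.17,"fingers":0},
    {"rx":0,"ry":0,"rz":0,"tx":0.36,"ty":-0.93,"tz":-4.17,"fingers":0},
  ],
)

```text
time: 29.65
tool_pos: [0.4592, -0.2825, 0.1264]
tool_rot: [-0.0, 0.705, 0.709, -0.0]
contact_force: [-1.1, 0.3, 0.8]
gripper_width: 0.0458
gripper_force: 0.0
```

```bash
python3 -c "
from m import *
w=snap('wrist','w8.png');s=sense();print(s['tool_pos'],s['contact_force'])
h,sa,v=cv2.split(cv2.cvtColor(w['frame'],cv2.COLOR_BGR2HSV))
for c,a,b in comps((h>100)&(h<130)&(sa>120)&(v>60),300,50000):print('blue',c,a,b,onz(w,c,.15))
g=v
for r in (260,280,300,330):
  i=np.where(g[r,260:380]<60)[0]+260;print(r,i)
" | cut -c1-300
```

```text
[ 0.45975033 -0.28297696  0.1273059 ] [0.11120308 0.35090808 0.43301954]
blue [325.2709713   23.33222958] 1812 [55 50] [ 0.46068791 -0.16928834  0.15      ]
blue [305.53865337  88.42643392] 401 [ 7 76] [ 0.45334943 -0.19211039  0.15      ]
blue [341.58934169  88.11912226] 319 [ 7 76] [ 0.46698455 -0.19194894  0.15      ]
blue [304.0698324  193.84357542] 358 [ 6 75] [ 0.45253197 -0.23214143  0.15      ]
260 [293 294 295 296 297 298 299 301 302 305 306 307 309 310 327 328 329 330
 331 332 333 334 335 337 338 339 342 343 344]
280 [260 261 262 263 264 265 266 267 268 269 270 271 272 273 293 294 295 296
 297 298 299 300 301 302 303 304 305 306 307 308 309 311 312 313 314 315
 316 317 318 319 320 321 322 323 324 325 326 327 328 329 330 331 332 333
 334 335 336 337 339 340 341 342 343 369 370 371 372 373 374 375 376 377
 378 379]
300 [260 261 262 263 264 265 266 267 268 269 270 271 272 273 274 292 293 294
 295 296 297 298 299 300 301 302 303 304 305 306 307 308 309 310 311 312
 313 314 315 316 317 318 319 320 321 322 323 324 325 326 327 328 329 330
 331 332 333 334 335 336 337 338 339 340 341 342 343 368 369 370 371 372
 373 374 375 376 377 378 379]
330 [260 261 262 263 264 265 266 267 268 292 293 294 295 296 297 298 299 300
 301 302 303 304 305 306 307 308 309 310 311 312 313 314 315 316 317 318
 319 320 321 322 323 324 325 326 327 328 329 330 331 332 333 334 335 336
 337 338 339 340 341 342 375 376 377 378 379]
```

Handle lies centred between the fingers. Close at 50 N and lift 20 mm.

>>> step_arm(
  series=[
    {"rx":0,"ry":0,"rz":0,"tx":0,"ty":0,"tz":0,"fingers":0.4},
    {"rx":0,"ry":0,"rz":0,"tx":0,"ty":0,"tz":0,"fingers":0.8},
    {"rx":0,"ry":0,"rz":0,"tx":0,"ty":0,"tz":0,"fingers":0.8},
    {"rx":0,"ry":0,"rz":0,"tx":0,"ty":0,"tz":0,"fingers":0.8},
    {"rx":0,"ry":0,"rz":0,"tx":0,"ty":0,"tz":0.25,"fingers":0.8},
    {"rx":0,"ry":0,"rz":0,"tx":0,"ty":0,"tz":0.5,"fingers":0.8},
    {"rx":0,"ry":0,"rz":0,"tx":0,"ty":0,"tz":0.5,"fingers":0.8},
    {"rx":0,"ry":0,"rz":0,"tx":0,"ty":0,"tz":0.5,"fingers":0.8},
  ],
  grip_force=50,
)

```text
time: 30.7
tool_pos: [0.4589, -0.2829, 0.1462]
tool_rot: [0.0, 0.706, 0.709, -0.0]
contact_force: [-0.1, -0.6, -0.7]
gripper_width: 0.0217
gripper_force: 50.0
```

>>> step_arm(
  series=[
    {"rx":0,"ry":0,"rz":0,"tx":-0.5,"ty":0,"tz":0,"fingers":0.8},
    {"rx":0,"ry":0,"rz":0,"tx":-1,"ty":0,"tz":0,"fingers":0.8},
    {"rx":0,"ry":0,"rz":0,"tx":-1.5,"ty":0,"tz":0,"fingers":0.8},
    {"rx":0,"ry":0,"rz":0,"tx":-2,"ty":0,"tz":0,"fingers":0.8},
    {"rx":0,"ry":0,"rz":0,"tx":-2.4,"ty":0,"tz":0,"fingers":0.8},
    {"rx":0,"ry":0,"rz":0,"tx":-2.4,"ty":0,"tz":0,"fingers":0.8},
  ],
)

```text
time: 31.45
tool_pos: [0.3618, -0.283, 0.1463]
tool_rot: [-0.0, 0.706, 0.708, -0.0]
contact_force: [0.1, -0.5, -0.6]
gripper_width: 0.0215
gripper_force: 50.0
```

```bash
python3 -c "
from m import *
w=snap('wrist');s=sense();print(s['tool_pos'],s['contact_force'])
h,sa,v=cv2.split(cv2.cvtColor(w['frame'],cv2.COLOR_BGR2HSV))
for c,a,b in comps((h>100)&(h<130)&(sa>120)&(v>60),300,50000):print('blue',c,a,b)
f=w['frame'][0:340,160:500];g=snap('scene','s9.png')['frame'][250:420,230:440]
o=np.zeros((500,800,3),np.uint8);o[:340,:340]=f;g=cv2.resize(g,(460,372),interpolation=cv2.INTER_CUBIC);o[:372,340:]=g;cv2.imwrite('pics/z.png',o)
"
```

```text
[ 0.3628053  -0.28326612  0.1464484 ] [ 0.44373859  0.21899548 -1.88923812]
blue [316.63365571  54.8901354 ] 2585 [ 55 229]
blue [338.6391863  136.27837259] 934 [  9 180]
```

View pics/z.png

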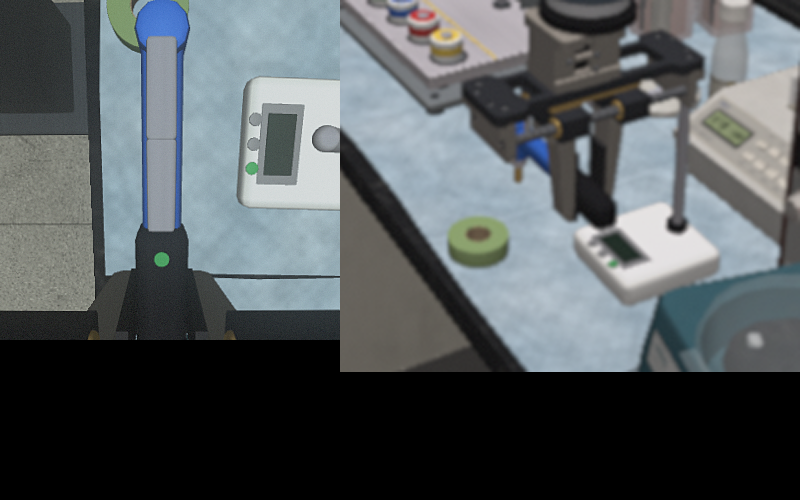

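Wand is off the hook and held level; brass tip in the scene picture at about (311,333). Compute its offset from the TCP.

```bash
python3 -c "
from m import *
t=snap('scene');w=snap('wrist');tp=sense()['tool_pos'];print(tp)
f=cv2.cvtColor(t['frame'],cv2.COLOR_BGR2HSV)[315:340,300:325]
h,s,v=[f[...,i].astype(int) for i in range(3)]
for c,a,b in comps((h>8)&(h<25)&(s>70),4,200):print('brass',c+[300,315],a,b)
for px in [(311.3,332.7),(311.3,329)]:
  o,d=ray(t,px);p=o+d*(tp[0]+.0015-o[0])/d[0];print(p,p-tp)
for z in (.16,.165,.17):print(z,onz(w,(322,25),z)-tp)
"
```

```text
[ 0.36365048 -0.28322006  0.14632548]
brass [311.4 329.5] 10 [2 6]
[ 0.36515048 -0.17228556  0.10747208] [ 0.0015      0.11093451 -0.0388534 ]
[ 0.36515048 -0.1723251   0.11622876] [ 0.0015      0.11089497 -0.03009672]
0.16 [0.00033997 0.11545953 0.01367452]
0.165 [0.00032805 0.11398257 0.01867452]
0.17 [0.00031614 0.1125056  0.02367452]
```

>>> step_arm(
  series=[
    {"rx":0,"ry":0,"rz":0,"tx":0,"ty":0.5,"tz":0.8,"fingers":0.8},
    {"rx":0,"ry":0,"rz":0,"tx":0,"ty":1.5,"tz":0.8,"fingers":0.8},
    {"rx":0,"ry":0,"rz":0,"tx":0,"ty":2.5,"tz":0.8,"fingers":0.8},
    {"rx":0,"ry":0,"rz":0,"tx":0,"ty":3.5,"tz":0.8,"fingers":0.8},
    {"rx":0,"ry":0,"rz":-1.2,"tx":0,"ty":4.8,"tz":0.8,"fingers":0.8},
    {"rx":0,"ry":0,"rz":-2.4,"tx":0,"ty":6.1,"tz":0.8,"fingers":0.8},
    {"rx":0,"ry":0,"rz":-3.6,"tx":0,"ty":7.4,"tz":0.8,"fingers":0.8},
    {"rx":0,"ry":0,"rz":-4.8,"tx":0,"ty":8.7,"tz":0.8,"fingers":0.8},
  ],
)

```text
time: 32.65
tool_pos: [0.3646, 0.0492, 0.1785]
tool_rot: [0.0, 0.883, 0.469, 0.0]
contact_force: [0.9, -0.9, -1.9]
gripper_width: 0.0219
gripper_force: 50.0
```

>>> step_arm(
  series=[
    {"rx":0,"ry":0,"rz":-1.1,"tx":0,"ty":1,"tz":0,"fingers":0.8},
    {"rx":0,"ry":0,"rz":-2.2,"tx":0,"ty":2,"tz":0,"fingers":0.8},
    {"rx":0,"ry":0,"rz":-3.3,"tx":0,"ty":3,"tz":0,"fingers":0.8},
    {"rx":0,"ry":0,"rz":-4.4,"tx":0,"ty":4,"tz":0,"fingers":0.8},
    {"rx":0,"ry":0,"rz":-5.5,"tx":0,"ty":4.8,"tz":0,"fingers":0.8},
    {"rx":0,"ry":0,"rz":-6.45,"tx":-0.2,"ty":5.2,"tz":0,"fingers":0.8},
    {"rx":0,"ry":0,"rz":-6.45,"tx":-0.2,"ty":5.2,"tz":0,"fingers":0.8},
    {"rx":0,"ry":0,"rz":-6.45,"tx":-0.2,"ty":5.2,"tz":0,"fingers":0.8},
  ],
)

```text
time: 33.65
tool_pos: [0.3562, 0.2551, 0.1781]
tool_rot: [0.0, 0.999, 0.041, -0.0]
contact_force: [-0.5, 0.1, -1.4]
gripper_width: 0.0215
gripper_force: 50.0
```

```bash
cat > tip.py <<'E'
from m import *
t=snap('top');w=snap('wrist');s=sense();tp=s['tool_pos'];print(tp.round(4),s['tool_rot'].round(3),s['contact_force'].round(1))
for k,v in loggers(w,(0,0,640,480),.068,250,3000).items():print(k,[(e[0],e[1],e[2],e[3]) for e in v if max(e[2])<120])
h,sa,v=cv2.split(cv2.cvtColor(w['frame'],cv2.COLOR_BGR2HSV))
for c,a,b in comps((h>100)&(h<130)&(sa>120)&(v>60),300,50000):print('blue',c,a,b)
h,sa,v=cv2.split(cv2.cvtColor(t['frame'],cv2.COLOR_BGR2HSV))
for c,a,b in comps((h>100)&(h<125)&(sa>120)&(v>60),8,5000):
    if 200<c[0]<400 and 200<c[1]<300: print('topblue',c,a,b,onz(t,c,tp[2]+.01).round(4))
E
python3 tip.py
```

```text
[0.3564 0.2548 0.1782] [ 0.     0.999  0.04  -0.   ] [ 0.1 -0.1 -2. ]
red [([296.3, 79.5], 290, [10, 40], [0.4696, 0.2834, 0.068])]
yellow [([405.7, 24.6], 427, [115, 12], [0.5125, 0.2096, 0.068]), ([401.2, 84.4], 1233, [45, 48], [0.4725, 0.2079, 0.068]), ([247.2, 373.4], 407, [11, 70], [0.2275, 0.311, 0.068]), ([395.1, 372.6], 378, [11, 70], [0.2386, 0.1822, 0.068]), ([461.3, 425.6], 278, [57, 12], [0.1868, 0.1131, 0.068])]
green [([137.1, 67.6], 1166, [44, 47], [0.4699, 0.3988, 0.068])]
blue [([223.6, 72.5], 1241, [45, 49], [0.4706, 0.3358, 0.068])]
blue [322.16676025  21.11510387] 1781 [54 49]
blue [223.42600164  72.38593622] 1223 [45 48]
blue [303.78068966 137.08275862] 725 [  7 179]
blue [338.60959651 137.41112323] 917 [  9 179]
topblue [263.3125  257.53125] 32 [8 8] [0.4599 0.3184 0.1882]
topblue [280.5862069  256.82758621] 29 [6 9] [0.4613 0.265  0.1882]
```

>>> step_arm(
  series=[
    {"rx":0,"ry":0,"rz":0,"tx":0,"ty":0.2,"tz":-0.4,"fingers":0.8},
    {"rx":0,"ry":0,"rz":0,"tx":0,"ty":0.2,"tz":-1,"fingers":0.8},
    {"rx":0,"ry":0,"rz":0,"tx":0,"ty":0.2,"tz":-1.5,"fingers":0.8},
    {"rx":0,"ry":0,"rz":0,"tx":0,"ty":0.2,"tz":-1.65,"fingers":0.8},
    {"rx":0,"ry":0,"rz":0,"tx":0,"ty":0.2,"tz":-1.65,"fingers":0.8},
  ],
)

```text
time: 34.38
tool_pos: [0.356, 0.2632, 0.1117]
tool_rot: [0.0, 0.999, 0.039, -0.0]
contact_force: [-0.7, 0.6, -0.8]
gripper_width: 0.0218
gripper_force: 50.0
```

```bash
python3 tip.py; python3 -c "
from h import *
w=snap('wrist','w10.png');tp=sense()['tool_pos'];print(onz(w,(322,24),tp[2]+.018).round(4))"
```

```text
[0.3566 0.2636 0.1126] [-0.     0.999  0.039  0.   ] [ 0.2 -0.4 -1.2]
red [([348.6, 61.5], 421, [13, 48], [0.4705, 0.2589, 0.068])]
yellow [([441.6, 66.2], 2175, [59, 64], [0.4725, 0.2078, 0.068]), ([247.1, 373.4], 396, [12, 70], [0.2736, 0.3083, 0.068]), ([395.4, 374.3], 345, [10, 67], [0.2807, 0.2093, 0.068])]
green [([95.0, 45.5], 2012, [58, 63], [0.4699, 0.3988, 0.068])]
blue [([322.2, 21.4], 1821, [55, 50], [0.4896, 0.2748, 0.068]), ([207.6, 50.5], 2214, [60, 64], [0.4706, 0.3359, 0.068])]
blue [322.19865697  21.2120873 ] 1787 [54 49]
blue [207.62040441  50.48759191] 2176 [60 64]
blue [338.65301724 136.53987069] 928 [ 10 182]
blue [303.76775956 136.91666667] 732 [  7 180]
topblue [263.24242424 257.54545455] 33 [8 8] [0.4644 0.3279 0.1226]
topblue [280.46153846 258.80769231] 26 [5 9] [0.4596 0.2724 0.1226]
[0.4699 0.2736 0.1307]
```

>>> step_arm(
  series=[
    {"rx":0,"ry":0,"rz":0,"tx":0,"ty":-0.03,"tz":-0.1,"fingers":0.8},
    {"rx":0,"ry":0,"rz":0,"tx":0,"ty":-0.03,"tz":-0.15,"fingers":0.8},
    {"rx":0,"ry":0,"rz":0,"tx":0,"ty":-0.03,"tz":-0.2,"fingers":0.8},
    {"rx":0,"ry":0,"rz":0,"tx":0,"ty":-0.03,"tz":-0.2,"fingers":0.8},
    {"rx":0,"ry":0,"rz":0,"tx":0,"ty":-0.03,"tz":-0.2,"fingers":0.8},
  ],
)

```text
time: 35.15
tool_pos: [0.3562, 0.2622, 0.1042]
tool_rot: [-0.0, 0.999, 0.039, 0.0]
contact_force: [0.0, -0.7, -0.1]
gripper_width: 0.0218
gripper_force: 50.0
```

```bash
python3 -c "
from h import *
import time
f=[sense() for _ in range(3)]
for _ in range(4): snapshot('wrist');f.append(sense())
print(np.array([np.r_[s['tool_pos'],s['contact_force'],s['wrist_torque']] for s in f]).round(3))"
```

```text
[[ 0.356  0.262  0.104  0.013 -0.669 -0.071 -0.042  0.22  -0.031]
 [ 0.356  0.262  0.104  0.013 -0.669 -0.071 -0.042  0.22  -0.031]
 [ 0.356  0.262  0.104  0.013 -0.669 -0.071 -0.042  0.22  -0.031]
 [ 0.356  0.262  0.104  0.588 -0.829  0.709 -0.026  0.188 -0.046]
 [ 0.356  0.262  0.104 -0.85  -0.485 -0.796 -0.086  0.201 -0.008]
 [ 0.356  0.262  0.104 -0.672 -0.187 -0.03  -0.044  0.105 -0.017]
 [ 0.356  0.262  0.104 -0.651 -0.174  0.719 -0.028  0.141 -0.076]]
```

>>> step_arm(
  series=[
    {"rx":0,"ry":0,"rz":0,"tx":0,"ty":0,"tz":-0.05,"fingers":0.8},
    {"rx":0,"ry":0,"rz":0,"tx":0,"ty":0,"tz":-0.05,"fingers":0.8},
    {"rx":0,"ry":0,"rz":0,"tx":0,"ty":0,"tz":-0.05,"fingers":0.8},
    {"rx":0,"ry":0,"rz":0,"tx":0,"ty":0,"tz":-0.05,"fingers":0.8},
  ],
)

```text
time: 35.85
tool_pos: [0.3562, 0.2622, 0.1022]
tool_rot: [-0.0, 0.999, 0.039, 0.0]
contact_force: [-0.9, 0.8, 0.5]
gripper_width: 0.0213
gripper_force: 50.0
```

```bash
cat > fz.py <<'E'
from h import *
f=[]
for _ in range(6): snapshot('wrist');f.append(sense())
a=np.array([np.r_[s['tool_pos'],s['contact_force'],s['wrist_torque']] for s in f]);print(a.mean(0).round(3))
E
python3 fz.py
```

```text
[ 0.356  0.262  0.102 -0.509 -0.076  0.866 -0.058  0.147 -0.017]
```

>>> step_arm(
  series=[
    {"rx":0,"ry":0,"rz":0,"tx":0,"ty":0,"tz":0.3,"fingers":0.8},
    {"rx":0,"ry":0,"rz":0,"tx":0,"ty":0,"tz":0.7,"fingers":0.8},
    {"rx":0,"ry":0,"rz":0,"tx":0,"ty":0,"tz":0.7,"fingers":0.8},
    {"rx":0,"ry":0,"rz":0,"tx":0,"ty":0,"tz":0.7,"fingers":0.8},
  ],
)

```text
time: 36.65
tool_pos: [0.3561, 0.2621, 0.1302]
tool_rot: [-0.0, 0.999, 0.039, 0.0]
contact_force: [0.5, -0.1, -1.0]
gripper_width: 0.0214
gripper_force: 50.0
```

```bash
python3 fz.py; python3 tip.py
```

```text
[ 0.356  0.262  0.13   0.063 -0.017 -0.986 -0.004  0.221  0.004]
[0.3561 0.2621 0.13  ] [ 0.     0.999  0.039 -0.   ] [ 0.4 -1.2 -0.8]
yellow [([452.6, 3.3], 436, [119, 10], [0.5109, 0.1996, 0.068]), ([429.9, 71.6], 1834, [54, 59], [0.4725, 0.2079, 0.068]), ([247.2, 373.7], 394, [11, 71], [0.2607, 0.31, 0.068]), ([395.4, 374.7], 342, [10, 67], [0.2682, 0.2028, 0.068])]
green [([109.8, 52.2], 1708, [53, 58], [0.4699, 0.3988, 0.068])]
blue [([322.1, 21.3], 1816, [55, 49], [0.4946, 0.2738, 0.068]), ([214.2, 57.1], 1882, [56, 59], [0.4707, 0.3358, 0.068])]
blue [322.13909142  21.17498598] 1783 [55 49]
blue [214.11212938  57.08571429] 1855 [56 59]
blue [303.77154583 136.61422709] 731 [  7 180]
blue [338.65409483 136.73275862] 928 [ 10 181]
topblue [263.24242424 257.54545455] 33 [8 8] [0.4632 0.3255 0.14  ]
topblue [280.34375 258.5625 ] 32 [ 5 10] [0.4592 0.2709 0.14  ]
```

>>> step_arm(
  series=[
    {"rx":0,"ry":0,"rz":0,"tx":0.05,"ty":-1.6,"tz":0,"fingers":0.8},
    {"rx":0,"ry":0,"rz":0,"tx":0.05,"ty":-1.6,"tz":0,"fingers":0.8},
    {"rx":0,"ry":0,"rz":0,"tx":0.05,"ty":-1.6,"tz":0,"fingers":0.8},
    {"rx":0,"ry":0,"rz":0,"tx":0.05,"ty":-1.6,"tz":-0.3,"fingers":0.8},
    {"rx":0,"ry":0,"rz":0,"tx":0.05,"ty":-1.6,"tz":-0.55,"fingers":0.8},
    {"rx":0,"ry":0,"rz":0,"tx":0.05,"ty":-1.6,"tz":-0.68,"fingers":0.8},
    {"rx":0,"ry":0,"rz":0,"tx":0.05,"ty":-1.6,"tz":-0.68,"fingers":0.8},
    {"rx":0,"ry":0,"rz":0,"tx":0.05,"ty":-1.6,"tz":-0.68,"fingers":0.8},
  ],
)

```text
time: 38.05
tool_pos: [0.3581, 0.1983, 0.103]
tool_rot: [-0.0, 0.999, 0.04, -0.0]
contact_force: [-1.2, 0.9, 0.6]
gripper_width: 0.0216
gripper_force: 50.0
```

```bash
python3 fz.py;python3 fz.py; python3 tip.py|head -6
```

```text
[ 0.358  0.198  0.103 -0.912  0.729  0.184  0.15   0.235  0.08 ]
[ 0.358  0.198  0.103 -0.415  0.767  0.651  0.159  0.198  0.1  ]
[0.3583 0.1982 0.103 ] [-0.     0.999  0.039  0.   ] [-1.5  0.   1. ]
red [([200.6, 50.1], 2479, [62, 68], [0.4705, 0.2715, 0.068])]
yellow [([348.4, 57.4], 306, [12, 45], [0.4724, 0.1944, 0.068]), ([247.2, 373.7], 394, [11, 69], [0.2818, 0.2414, 0.068]), ([395.4, 374.8], 339, [10, 69], [0.2883, 0.1466, 0.068])]
blue [([321.6, 21.5], 1831, [54, 50], [0.4886, 0.2096, 0.068]), ([80.3, 42.9], 2252, [60, 66], [0.4707, 0.3361, 0.068])]
blue [321.67497231  21.22037652] 1806 [54 49]
blue [80.26824899 42.87729512] 2233 [60 66]
```

>>> step_arm(
  series=[
    {"rx":0,"ry":0,"rz":0,"tx":0,"ty":0,"tz":0.4,"fingers":0.8},
    {"rx":0,"ry":0,"rz":0,"tx":0,"ty":0,"tz":0.7,"fingers":0.8},
    {"rx":0,"ry":0,"rz":0,"tx":-0.06,"ty":1.4,"tz":0.7,"fingers":0.8},
    {"rx":0,"ry":0,"rz":0,"tx":-0.06,"ty":2.8,"tz":0.7,"fingers":0.8},
    {"rx":0,"ry":0,"rz":0,"tx":-0.06,"ty":4.2,"tz":0.7,"fingers":0.8},
    {"rx":0,"ry":0,"rz":0,"tx":-0.06,"ty":4.78,"tz":0.7,"fingers":0.8},
    {"rx":0,"ry":0,"rz":0,"tx":-0.06,"ty":4.78,"tz":0.7,"fingers":0.8},
    {"rx":0,"ry":0,"rz":0,"tx":-0.06,"ty":4.78,"tz":0.7,"fingers":0.8},
  ],
)

```text
time: 39.75
tool_pos: [0.3554, 0.3878, 0.1307]
tool_rot: [0.001, 0.999, 0.039, -0.0]
contact_force: [-0.7, -0.1, -0.6]
gripper_width: 0.0219
gripper_force: 50.0
```

```bash
python3 tip.py
```

```text
[0.3557 0.3878 0.1309] [ 0.     0.999  0.039 -0.   ] [-0.2  0.5 -1.6]
red [([33.6, 27.8], 873, [31, 59], [0.4816, 0.5721, 0.068]), ([529.6, 85.3], 1753, [53, 57], [0.4703, 0.271, 0.068])]
yellow [([620.6, 94.4], 1179, [37, 55], [0.4713, 0.2113, 0.068]), ([247.3, 373.1], 417, [11, 70], [0.2601, 0.4358, 0.068]), ([395.3, 373.6], 346, [10, 70], [0.2679, 0.3284, 0.068])]
blue [([322.0, 21.4], 1808, [55, 50], [0.4943, 0.3994, 0.068]), ([425.7, 74.3], 1815, [55, 59], [0.4704, 0.3355, 0.068])]
blue [322.05518018  21.20777027] 1776 [54 50]
blue [425.62163677  74.11491031] 1784 [55 58]
blue [303.80865922 137.36592179] 716 [  7 180]
blue [338.65952891 137.14239829] 934 [  8 179]
topblue [263.24242424 257.54545455] 33 [8 8] [0.4631 0.3253 0.1409]
topblue [241.3373494  265.40963855] 83 [ 6 23] [0.439  0.3955 0.1409]
```

>>> step_arm(
  series=[
    {"rx":0,"ry":0,"rz":0,"tx":0,"ty":0.03,"tz":-0.3,"fingers":0.8},
    {"rx":0,"ry":0,"rz":0,"tx":0,"ty":0.03,"tz":-0.55,"fingers":0.8},
    {"rx":0,"ry":0,"rz":0,"tx":0,"ty":0.03,"tz":-0.69,"fingers":0.8},
    {"rx":0,"ry":0,"rz":0,"tx":0,"ty":0.03,"tz":-0.69,"fingers":0.8},
    {"rx":0,"ry":0,"rz":0,"tx":0,"ty":0.03,"tz":-0.69,"fingers":0.8},
  ],
)

```text
time: 40.48
tool_pos: [0.3558, 0.3905, 0.1035]
tool_rot: [0.0, 0.999, 0.039, -0.0]
contact_force: [-0.3, -1.1, -0.0]
gripper_width: 0.0217
gripper_force: 50.0
```

```bash
python3 fz.py;python3 fz.py; python3 tip.py|head -6
```

```text
[ 0.356  0.391  0.104 -0.701 -0.841  0.576 -0.18   0.175 -0.107]
[ 0.356  0.391  0.103 -0.579 -0.626  0.333 -0.174  0.151 -0.117]
[0.3558 0.3906 0.1034] [-0.     0.999  0.039  0.   ] [-0.7 -0.6  0.6]
red [([11.7, 24.2], 868, [26, 52], [0.4765, 0.5669, 0.068]), ([562.2, 79.0], 2217, [59, 64], [0.4702, 0.271, 0.068])]
yellow [([591.7, 5.0], 506, [116, 14], [0.5085, 0.2621, 0.068]), ([622.9, 89.9], 577, [29, 67], [0.4685, 0.235, 0.068]), ([247.1, 373.7], 399, [11, 68], [0.2791, 0.4339, 0.068]), ([395.4, 375.6], 328, [11, 64], [0.285, 0.3387, 0.068]), ([457.9, 425.7], 430, [88, 13], [0.2488, 0.2909, 0.068])]
green [([350.5, 58.4], 436, [15, 51], [0.4697, 0.3857, 0.068])]
blue [([445.5, 65.7], 2342, [61, 66], [0.4705, 0.3355, 0.068])]
blue [322.55937847  21.2036626 ] 1802 [54 50]
```

>>> step_arm(
  series=[
    {"rx":0,"ry":0,"rz":0,"tx":0,"ty":0,"tz":0.4,"fingers":0.8},
    {"rx":0,"ry":0,"rz":0,"tx":0,"ty":0,"tz":0.7,"fingers":0.8},
    {"rx":0,"ry":0,"rz":0,"tx":0,"ty":-1,"tz":0.7,"fingers":0.8},
    {"rx":0,"ry":0,"rz":0,"tx":0,"ty":-1.62,"tz":0.7,"fingers":0.8},
    {"rx":0,"ry":0,"rz":0,"tx":0,"ty":-1.62,"tz":0.4,"fingers":0.8},
    {"rx":0,"ry":0,"rz":0,"tx":0,"ty":-1.62,"tz":0.12,"fingers":0.8},
    {"rx":0,"ry":0,"rz":0,"tx":0,"ty":-1.62,"tz":0,"fingers":0.8},
    {"rx":0,"ry":0,"rz":0,"tx":0,"ty":-1.62,"tz":0,"fingers":0.8},
  ],
)

```text
time: 42.18
tool_pos: [0.3558, 0.3262, 0.1028]
tool_rot: [0.0, 0.999, 0.04, -0.0]
contact_force: [0.6, -0.4, 0.5]
gripper_width: 0.0215
gripper_force: 50.0
```

```bash
python3 fz.py;python3 fz.py; python3 tip.py|head -6
```

```text
[ 0.356  0.326  0.103 -0.135 -0.313  0.424  0.015  0.042 -0.019]
[0.356 0.326 0.104 0.253 0.528 0.475 0.094 0.056 0.051]
[0.3559 0.3259 0.1035] [-0.     0.999  0.039  0.   ] [0.6 1.1 0.1]
red [([444.7, 65.9], 2416, [62, 66], [0.4704, 0.2711, 0.068])]
yellow [([594.6, 2.8], 278, [72, 9], [0.5099, 0.1959, 0.068]), ([560.2, 74.7], 2193, [59, 65], [0.4723, 0.2078, 0.068]), ([247.2, 373.5], 396, [11, 71], [0.2792, 0.3691, 0.068]), ([395.5, 374.8], 341, [10, 66], [0.2856, 0.2741, 0.068])]
green [([202.2, 47.0], 2314, [62, 66], [0.4698, 0.3985, 0.068])]
blue [322.81290163  74.371478  ] 4046 [ 63 229]
topblue [262.92105263 260.73684211] 76 [ 9 19] [0.4547 0.3303 0.1135]
```

All four touched at ~1.5 N. Return the wand.

>>> step_arm(
  series=[
    {"rx":0,"ry":0,"rz":0,"tx":0,"ty":0,"tz":0.9,"fingers":0.8},
    {"rx":0,"ry":0,"rz":0,"tx":0,"ty":0,"tz":1.85,"fingers":0.8},
    {"rx":0,"ry":0,"rz":0.6,"tx":0,"ty":-1,"tz":1.85,"fingers":0.8},
    {"rx":0,"ry":0,"rz":1.7,"tx":0.1,"ty":-2.3,"tz":1.85,"fingers":0.8},
    {"rx":0,"ry":0,"rz":2.8,"tx":0.1,"ty":-3.6,"tz":1.85,"fingers":0.8},
    {"rx":0,"ry":0,"rz":3.9,"tx":0.18,"ty":-4.9,"tz":1.85,"fingers":0.8},
    {"rx":0,"ry":0,"rz":5,"tx":0.18,"ty":-6.2,"tz":1.85,"fingers":0.8},
    {"rx":0,"ry":0,"rz":6.1,"tx":0.18,"ty":-7.4,"tz":1.85,"fingers":0.8},
  ],
)

```text
time: 43.88
tool_pos: [0.3627, 0.0319, 0.1774]
tool_rot: [0.0, 0.895, 0.445, -0.0]
contact_force: [0.4, -0.1, -0.9]
gripper_width: 0.0216
gripper_force: 50.0
```

>>> step_arm(
  series=[
    {"rx":0,"ry":0,"rz":1.1,"tx":0,"ty":-1,"tz":0,"fingers":0.8},
    {"rx":0,"ry":0,"rz":2.2,"tx":0,"ty":-2,"tz":0,"fingers":0.8},
    {"rx":0,"ry":0,"rz":3.3,"tx":0,"ty":-3,"tz":0,"fingers":0.8},
    {"rx":0,"ry":0,"rz":4.2,"tx":0,"ty":-4,"tz":0,"fingers":0.8},
    {"rx":0,"ry":0,"rz":4.6,"tx":0,"ty":-5.2,"tz":0,"fingers":0.8},
    {"rx":0,"ry":0,"rz":4.6,"tx":0,"ty":-6.4,"tz":0,"fingers":0.8},
    {"rx":0,"ry":0,"rz":4.6,"tx":0,"ty":-7.6,"tz":0,"fingers":0.8},
    {"rx":0,"ry":0,"rz":4.6,"tx":0,"ty":-7.8,"tz":0,"fingers":0.8},
  ],
)

```text
time: 44.88
tool_pos: [0.363, -0.2807, 0.1772]
tool_rot: [0.0, 0.712, 0.703, -0.0]
contact_force: [0.2, 0.3, -1.6]
gripper_width: 0.0217
gripper_force: 50.0
```

>>> step_arm(
  series=[
    {"rx":0,"ry":0,"rz":0,"tx":0,"ty":0,"tz":-0.5,"fingers":0.8},
    {"rx":0,"ry":0,"rz":0,"tx":0,"ty":0,"tz":-0.8,"fingers":0.8},
    {"rx":0,"ry":0,"rz":0,"tx":0,"ty":0,"tz":-0.8,"fingers":0.8},
  ],
)

```text
time: 45.25
tool_pos: [0.3626, -0.2772, 0.1446]
tool_rot: [-0.001, 0.71, 0.704, -0.0]
contact_force: [-0.2, -0.3, -0.9]
gripper_width: 0.0215
gripper_force: 50.0
```

```bash
python3 -c "
from m import *
s=sense();print(s['tool_pos'].round(4),s['tool_rot'].round(4),s['qpos'].round(2))
w=snap('wrist')
h,sa,v=cv2.split(cv2.cvtColor(w['frame'],cv2.COLOR_BGR2HSV))
for c,a,b in comps((h>100)&(h<130)&(sa>120)&(v>60),300,50000):print('blue',c,a,b)"
```

```text
[ 0.3626 -0.2772  0.1446] [-1.200e-03  7.104e-01  7.038e-01 -1.000e-04] [-0.66  0.18  2.05  0.    0.91 -0.65]
blue [316.6257716   54.62615741] 2592 [ 55 229]
blue [338.63197425 136.33261803] 932 [  9 179]
```

>>> step_arm(
  series=[
    {"rx":0,"ry":0,"rz":0.1,"tx":0,"ty":-0.14,"tz":0.05,"fingers":0.8},
    {"rx":0,"ry":0,"rz":0.1,"tx":0,"ty":-0.14,"tz":0.05,"fingers":0.8},
    {"rx":0,"ry":0,"rz":0.1,"tx":0,"ty":-0.14,"tz":0.05,"fingers":0.8},
  ],
)

```text
time: 45.68
tool_pos: [0.3634, -0.2842, 0.1477]
tool_rot: [0.0, 0.706, 0.708, 0.0]
contact_force: [-0.3, 0.1, -1.5]
gripper_width: 0.0217
gripper_force: 50.0
```

>>> step_arm(
  series=[
    {"rx":0,"ry":0,"rz":0,"tx":0.4,"ty":0,"tz":0,"fingers":0.8},
    {"rx":0,"ry":0,"rz":0,"tx":0.8,"ty":0,"tz":0,"fingers":0.8},
    {"rx":0,"ry":0,"rz":0,"tx":1.2,"ty":0,"tz":0,"fingers":0.8},
    {"rx":0,"ry":0,"rz":0,"tx":1.6,"ty":0,"tz":0,"fingers":0.8},
    {"rx":0,"ry":0,"rz":0,"tx":2,"ty":0,"tz":0,"fingers":0.8},
    {"rx":0,"ry":0,"rz":0,"tx":2.3,"ty":0,"tz":0,"fingers":0.8},
    {"rx":0,"ry":0,"rz":0,"tx":2.35,"ty":0,"tz":0,"fingers":0.8},
    {"rx":0,"ry":0,"rz":0,"tx":2.35,"ty":0,"tz":0,"fingers":0.8},
  ],
)

```text
time: 46.68
tool_pos: [0.457, -0.2839, 0.1472]
tool_rot: [-0.0, 0.706, 0.709, -0.0]
contact_force: [-0.0, -0.5, -0.3]
gripper_width: 0.0215
gripper_force: 50.0
```

>>> step_arm(
  series=[
    {"rx":0,"ry":0,"rz":0,"tx":0,"ty":0.02,"tz":-0.2,"fingers":0.8},
    {"rx":0,"ry":0,"rz":0,"tx":0,"ty":0.02,"tz":-0.4,"fingers":0.8},
    {"rx":0,"ry":0,"rz":0,"tx":0,"ty":0.02,"tz":-0.5,"fingers":0.8},
    {"rx":0,"ry":0,"rz":0,"tx":0,"ty":0.02,"tz":-0.52,"fingers":0.8},
    {"rx":0,"ry":0,"rz":0,"tx":0,"ty":0.02,"tz":-0.52,"fingers":0.8},
  ],
)

```text
time: 47.3
tool_pos: [0.457, -0.283, 0.1267]
tool_rot: [-0.0, 0.706, 0.709, -0.0]
contact_force: [-2.3, 1.4, 3.2]
gripper_width: 0.0216
gripper_force: 50.0
```

```bash
python3 fz.py
```

```text
[ 0.457 -0.283  0.127 -2.725  2.901  4.399  0.575  0.386  0.185]
```

Bail rests on the hook. Ease up slightly, release, wait and rise.

>>> step_arm(
  series=[
    {"rx":0,"ry":0,"rz":0,"tx":0,"ty":0,"tz":0.015,"fingers":0.8},
    {"rx":0,"ry":0,"rz":0,"tx":0,"ty":0,"tz":0.015,"fingers":0.8},
    {"rx":0,"ry":0,"rz":0,"tx":0,"ty":0,"tz":0.015,"fingers":0.3},
    {"rx":0,"ry":0,"rz":0,"tx":0,"ty":0,"tz":0.015,"fingers":0},
    {"rx":0,"ry":0,"rz":0,"tx":0,"ty":0,"tz":0.015,"fingers":0},
    {"rx":0,"ry":0,"rz":0,"tx":0,"ty":0,"tz":0.015,"fingers":0},
    {"rx":0,"ry":0,"rz":0,"tx":0,"ty":0,"tz":0.015,"fingers":0},
  ],
  grip_force=15,
)

```text
time: 48.48
tool_pos: [0.4572, -0.2833, 0.1272]
tool_rot: [-0.0, 0.706, 0.708, -0.0]
contact_force: [-0.1, -0.4, -0.7]
gripper_width: 0.0461
gripper_force: 0.0
```

>>> step_arm(
  series=[
    {"rx":0,"ry":0,"rz":0,"tx":0,"ty":0,"tz":0.5,"fingers":0},
    {"rx":0,"ry":0,"rz":0,"tx":0,"ty":0,"tz":1.5,"fingers":0},
    {"rx":0,"ry":0,"rz":0,"tx":0,"ty":0,"tz":3,"fingers":0},
    {"rx":0,"ry":0,"rz":0,"tx":0,"ty":0,"tz":4.2,"fingers":0},
    {"rx":0,"ry":0,"rz":0,"tx":-0.36,"ty":0.93,"tz":4.2,"fingers":0},
    {"rx":0,"ry":0,"rz":0,"tx":-0.36,"ty":0.93,"tz":4.2,"fingers":0},
    {"rx":0,"ry":0,"rz":0,"tx":-0.36,"ty":0.93,"tz":4.2,"fingers":0},
    {"rx":0,"ry":0,"rz":0,"tx":-0.36,"ty":0.93,"tz":4.2,"fingers":0},
  ],
)

```text
time: 49.48
tool_pos: [0.443, -0.2466, 0.2948]
tool_rot: [-0.0, 0.706, 0.708, -0.0]
contact_force: [-0.1, -0.3, -0.0]
gripper_width: 0.0455
gripper_force: 0.0
```

```bash
python3 -c "
from m import *
for i in range(2):
  w=snap('wrist');print(sense()['tool_pos'])
  h,sa,v=cv2.split(cv2.cvtColor(w['frame'],cv2.COLOR_BGR2HSV))
  for c,a,b in comps((h>100)&(h<130)&(sa>120)&(v>60),300,5000):print('blue',c,a,b)
  for r in (240,255):
    g=v[r,300:375];k=np.where(g<70)[0];print(r,k.min()+300,k.max()+300)
  c=v[220:330,336];k=np.where(c<70)[0];print(k.min()+220,k.max()+220)
  for z,p in ((.1565,(338,229)),(.1565,(336,307))):print(proj(w,(.459,-.245,z)),proj(w,(.459,-.317,z)))
t=snap('scene')
print(loggers(t,(230,240,300,300),.05,8))
s=snap('top')
print(loggers(s,(235,245,315,275),.068,8))
"
```

```text
[ 0.44297888 -0.24654254  0.29471986]
blue [336.8452381  150.60582011] 756 [24 61]
240 325 348
255 325 348
230 329
[339.39770488 227.06233689] [338.24465199 304.62986103]
[339.39770488 227.06233689] [338.24465199 304.62986103]
[ 0.4429568  -0.24651181  0.2947291 ]
blue [337.001321   150.42404227] 757 [24 61]
240 325 349
255 325 348
230 329
[339.45398761 227.10127877] [338.30795901 304.67678696]
[339.45398761 227.10127877] [338.30795901 304.67678696]
{'red': [([263.8, 256.7], 9, [4, 4], [0.4752, 0.3073, 0.05]), ([270.8, 257.1], 8, [4, 3], [0.4913, 0.2949, 0.05]), ([266.6, 264.3], 20, [11, 3], [0.4617, 0.2587, 0.05])], 'yellow': [([274.1, 265.5], 13, [5, 4], [0.4768, 0.242, 0.05]), ([281.8, 265.3], 9, [3, 4], [0.4957, 0.2324, 0.05]), ([278.2, 273.3], 25, [13, 3], [0.4664, 0.1939, 0.05])], 'blue': [([256.4, 255.5], 11, [8, 2], [0.4598, 0.3245, 0.05])]}
{'red': [([282.8, 257.6], 39, [9, 8], [0.4673, 0.2703, 0.068])], 'yellow': [([301.7, 256.7], 26, [8, 8], [0.4693, 0.2073, 0.068])], 'blue': [([263.6, 257.5], 41, [8, 8], [0.4682, 0.3346, 0.068])]}
```

The wand hangs as it did at the start, still, and nothing touches the robot. Hand in.

```bash
python3 -c "
from workcell import *
print(finish_job())"
```

```text
the job is handed in; nothing more can be done
None
```

The job is handed in, but no verdict came back: all four loggers are on their pads, the striker was drawn and fired, the buttons were touched in the order red, yellow, green, blue at about 1.5–2 N each, and the wand is back on its hook.

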